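# Ease the stop clip off a key machine's guide shaft

### The job

The key machine's carriage has to come off for cleaning, so take the spring stop clip off the free end of its guide shaft: slide the flat wedge tool along the top of the shaft in under the clip's crown and drive it until it has spread the legs and raised the clip past the shaft's widest part, rather than tearing the clip off with the fingers. Then lay the wedge back down on the rubber mat, lift the loosened clip away and put it in the round steel parts dish. Leave everything else on the bench where it is.

Things in the scene. Friction and masses are not known exactly. Their poses are not given: they have to be found in the camera images.
- clip_seat (a point): Point on the axis of the key machine's level guide shaft, mid-groove, 105 to 113 mm above the bench (the machine has levelling feet); x along the shaft into the machine, z up. Groove x = -7.5 to 7.5 mm, 16 mm across: round (radius 8) below the axis, flat sides from there to 6 mm above; a 6 mm wide ridge keeps the shaft's top line unbroken. Its walls take the wedge's push.
- shaft_end (a point): Centre of the shaft's free end (towards the robot), 38 mm before clip_seat. Polished steel shaft, 22 mm thick. The fixed grey machine stands beyond: its bed (48 mm high) begins 65 mm past clip_seat, the carriage's 36 mm thick sleeve, in the wedge's way, 62 to 82 mm past it.
- clip: Dark steel horseshoe spring clip, about 46 g, 14 mm long along the shaft, astride it. Origin on the shaft's axis (at clip_seat when seated), x into the machine, z to the crown. Crown plate 31 mm wide (y), underside 14, top 17.5 mm above the origin: 3 mm free over the shaft, front edge square. Its side edges (y +-15.5) stand out past the legs: grip there, from above, astride the shaft.
- clip_legs (a point): The clip's origin again. Two sprung legs, 26 mm over the outside, hook under the shaft with inward toes (lowest 8.4 mm below). Raised less than 6.5 mm the clip springs back; beyond that the toes are past the widest part and it stays put, upright, by friction on the groove's flats (under 12 N), and lifts straight off. Seated, it takes a push of 12 to 20 N on the wedge.
- wedge: Flat-sided wedge tool, about 160 g, lying on the mat: black handle 90 long, 20 wide, 24 mm high, then a 9 mm wide steel neck and blade. Origin mid-handle, x to the tip, z up; handle's underside z = -12 mm. Neck x = 45 to 85; blade x = 85 to 145 mm, flat underside at z = -8 mm, top sloping 12 degrees from 2 mm thick at the tip to 14.8 mm at its root.
- wedge_root (a point): Root of the wedge's blade, 85 mm ahead of the wedge's origin. The much-used blade is bent here: up by as much as 4 degrees (tip 4.2 mm high) or down by 1, each time another; the poses do not show it, so feel for the shaft. The tip must go about 45 mm past clip_seat to raise the clip 7 to 10 mm (crown's front edge rises by the blade thickness there less 3 mm; the clip tips back up to 10 degrees).
- mat: Grey rubber bench mat, 240 x 140 x 3 mm, fixed; origin under its centre, x along its length. The wedge and a screwdriver lie on it.
- dish: Round steel parts dish, fixed, 116 mm across at the rim, 92 mm at the foot, 24 mm high, wall and floor 3 mm; origin under its centre.
- spray_can: spray can, upright, 52 mm across, 150 mm tall; origin under its centre
- padlock: brass padlock standing on its foot, 48 x 24 mm, 74 mm tall; origin under its centre
- euro_cylinder: brass profile lock cylinder, 62 mm long, 33 mm tall, standing in front of the machine; origin under its centre
- screwdriver: round-handled screwdriver, 190 mm long, lying on the mat 70 mm beside the wedge; origin under its middle
- blank_box: small cardboard box of key blanks, 70 x 50 x 35 mm; origin under its centre
- key_blank: single brass key blank, 58 mm long, 4 mm thick, flat on the bench; origin under the centre of its bow

How it is judged:
By the outcome, as a careful person would: the job done as asked, in the order asked, and still so for the second after the job is handed in, with the robot touching nothing.
It also fails if it takes over 64 s, if anything falls off the work surface, if the arm or the gripper's body presses on something with over 40 N, if the wrist force passes 120 N, or if a joint passes its speed limit or range.

### The arm

A 7-joint arm with a two-finger parallel gripper is mounted at the origin on the work surface. World frame = base frame: x ahead of the robot, y to its left, z up, the work surface at z = 0. Lengths are in mm, angles in rad, forces in N, time in s.
With the tool pointing down it reaches from about 425 to 1025 mm from the base axis. Payload 9.4 kg.
Tool frame: the origin (TCP) lies at the very end of the fingers, on their centre line; the grasp point (between the pads) lies 19 mm behind it; z points along the fingers, y is the direction in which the jaws open and shut (so a half turn about z gives the same grasp; the last joint's range is limited). The gripper opens to 85 mm and grips with 20 to 120 N. Pads are 22 mm wide; open, the fingers measure 114 mm over their backs; the gripper's body (76 mm by 85 mm) begins 54 mm behind the grasp point. The pads swing forward as they close: fully open they stand 13 mm farther back than shut.
Start: joints at [-1.193, 0.599, -0.003, 1.599, 0.002, 0.943, -0.08], TCP at [318.484, 651.3, 231.275] pointing down, gripper open.
Joint ranges: [-2.57, 2.57], [-0.35, 1.97], [-1.29, 1.29], [0.11, 2.56], [-1.05, 4.19], [0.11, 1.86], [-2.63, 2.63]. Speed limits (rad/s): [2.22, 2.22, 3.01, 3.01, 3.14, 3.14, 3.14].

### API

Orientations are given as a 3x3 rotation matrix whose columns are the frame's x, y, z axes.
In Python, from rig import * gives the robot as it stands.
- The arm moves only by the tool apply_moves, never from a script. Its argument "motion" is a list of rows, each a list of 7 numbers: the turn, a rotation vector about the tool's x, y, z in degrees, then the shift along the tool's x, y, z in cm, then the finger opening in cm, from 0 to 8.54. A call has 1 to 10 rows; each row shifts and turns the commanded pose from where the row before left it, along the tool's axes as they then stand; what a row does not reach is not made up. A row lasts 1/12 s, in which the tool goes at most 41.7 mm and 7.16 degrees, less where a joint would pass 70% of its speed; a pose out of reach is approached as far as the arm can. A call is refused whole if a number of a shift passes 4.17 or a number of a turn 7.16, either way. A call with a gripper value outside its range is refused whole. The fingers move at their own pace and stop on an object; the grip force is fixed at half the most. Time passes only in rows, so rows that do not move let the fingers close. It gives the time, the measured TCP pose, the force and the opening at its end, in the units of the state.
- observe(): the state, without advancing time (a new reading comes with each control period).
- get_image(name): name is "scene" or "top" or "wrist"; returns (picture, depth): 480x640x3 uint8, red, green, blue; 480x640 float32, mm along the optical axis (not along the pixel's ray), 0 where there is no reading.
- camera_params(name): a dict with "camera_matrix" (3x3 intrinsics, pixels), "extrinsics" (4x4, takes a point from world to camera coordinates). Camera axes: x right, y up, looking along -z (the intrinsics and any distortion apply to the point x, -y, -z); pixel columns grow to the right and rows downward; lengths in mm; the calibration is good to about 2 mm. The wrist camera is an equidistant fisheye: a pixel r from the principal point sees the ray r / f radians off the axis. A picture is of the moment at which its call begins: read the wrist's pose just before it. camera_params takes no time and is no camera call; for the wrist camera it gives the pose at the moment of the call.
- close_job(): hands the job in, once; it reports no verdict.
The state is a dict: "time": time; "joint_positions": joint angles; "joint_velocities": joint speeds; "joint_torque": joint torques, N m; "eef_pos": TCP position; "eef_rot": TCP orientation; "force": force on the tool from outside, world axes, zero at the start; "torque": the same for the moment, N m; "gripper_width": opening from 0.0 (shut) to 1.0 (fully open).
Only numpy, scipy, OpenCV 4.12 (cv2) and the standard library are available. Lean on these libraries where they do the work, as an engineer would, in place of code of your own. Each camera call takes 0.05 s, during which the arm holds its last target. There are 200 camera calls.

## Working session

There is one attempt and no reset: what is moved stays moved. The work goes in short steps, Python scripts to look and compute and a tool call to move; the robot and the scene stay as the last step left them, time stands still between calls to the robot, and variables do not carry over. Pictures are saved under pics/ and viewed, about 8 in all and at most 12, crops included, and the job is handed in when it is done.

Besides the shell and the picture viewer there is one more tool, called after "Call:" as a command line: name --pt "numbers of a row" for each row, then --argument value for the rest. apply_moves: Moves the arm, as the interface text tells. Its arguments: {"type":"object","properties":{"motion":{"type":"array","items":{"type":"array","items":{"type":"number"}}}},"required":["motion"]}

```bash
mkdir -p pics; ls
python3 - <<'E'
from rig import *
import cv2,numpy as np
s=observe();print(s)
for n in("scene","top"):
    im,d=get_image(n);cv2.imwrite(f"pics/{n}0.png",im[:,:,::-1]);np.savez(f"{n}0.npz",im=im,d=d)
    p=camera_params(n);print(n,p,(d>0).mean())
p=camera_params("wrist");print(p)
E
```

```text
pics
{'time': 0.0, 'joint_positions': array([-1.19267703,  0.60012262, -0.00256936,  1.60012612,  0.00180185,
        0.94289904, -0.07980416]), 'joint_velocities': array([-0.0005918 ,  0.00129283, -0.00319927,  0.00052923, -0.00182196,
        0.00092122,  0.00064859]), 'joint_torque': array([-5.52309848e-04, -7.76425266e+01,  1.56487450e+00, -2.58009160e+01,
        1.24131812e-02,  9.03982669e-03, -3.69281634e-05]), 'eef_pos': array([318.28653429, 650.87418149, 230.41972617]), 'eef_rot': array([[-8.98374282e-01,  4.39230386e-01, -5.63554429e-04],
       [ 4.39230729e-01,  8.98373126e-01, -1.44697035e-03],
       [-1.29271193e-04, -1.54745137e-03, -9.99998794e-01]]), 'force': array([-0.78932224,  0.31522973,  0.36375419]), 'torque': array([0.01370322, 0.01018414, 0.03732575]), 'gripper_width': 1.0002590234718263}
scene {'camera_matrix': array([[498.74025654,   0.        , 313.09514121],
       [  0.        , 498.74025654, 236.43641755],
       [  0.        ,   0.        ,   1.        ]]), 'extrinsics': array([[-8.33273203e-01,  5.52843836e-01,  4.41153641e-03,
         4.67048469e+
[... 661 characters left out ...]
e-02, -3.50582690e-02,  9.97977299e-01,
        -1.02187654e+03],
       [ 0.00000000e+00,  0.00000000e+00,  0.00000000e+00,
         1.00000000e+00]])} 0.9959700520833333
{'camera_matrix': array([[371.64829954,   0.        , 323.75194269],
       [  0.        , 371.64829954, 235.51035237],
       [  0.        ,   0.        ,   1.        ]]), 'extrinsics': array([[ 4.38904609e-01,  8.98531585e-01, -1.93245372e-03,
        -7.24710405e+02],
       [-8.55047187e-01,  4.17000939e-01, -3.08228041e-01,
         4.17635252e+01],
       [-2.76146795e-01,  1.36935047e-01,  9.51310538e-01,
        -3.81308768e+02],
       [ 0.00000000e+00,  0.00000000e+00,  0.00000000e+00,
         1.00000000e+00]])}
```

View pics/top0.png

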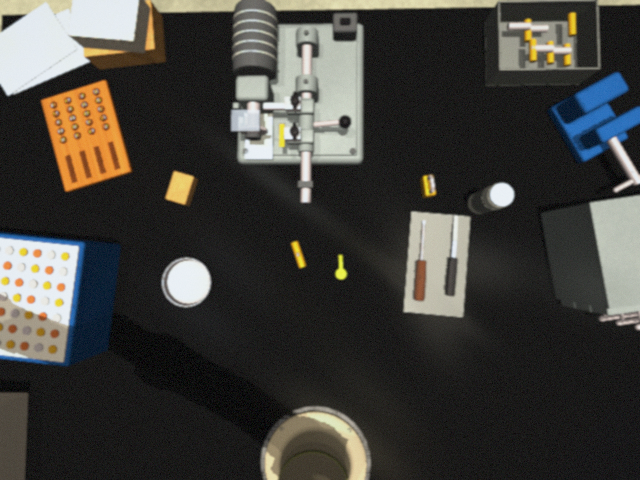

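View pics/scene0.png

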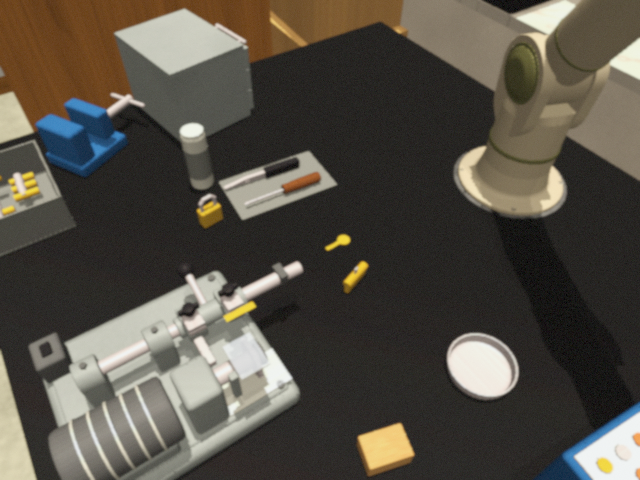

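The top view shows the wedge (black handle at about (451,277), tip at (455,217)) on the mat, the shaft running from its free end at (306,200) up into the machine, the clip at (306,184) and the dish at (187,282). The scene view shows the clip near (280,272) and the padlock and can next to the mat.

```bash
cat > h.py <<'E'
from rig import *
import cv2,numpy as np
from scipy.spatial.transform import Rotation as Rt
def cast(P,u,v,z,fish=False):
    """pixels -> world points on plane z"""
    K=P["camera_matrix"];E=P["extrinsics"];u=np.atleast_1d(u).astype(float);v=np.atleast_1d(v).astype(float)
    a=(u-K[0,2])/K[0,0];b=(v-K[1,2])/K[1,1]
    if fish:
        r=np.hypot(a,b)+1e-9;D=np.stack([a/r*np.sin(r),-b/r*np.sin(r),-np.cos(r)],1)
    else: D=np.stack([a,-b,-np.ones_like(a)],1)
    R=E[:3,:3];C=-R.T@E[:3,3];D=D@R
    return C+D*((z-C[2])/D[:,2])[:,None]
def back(P,u,v,d,fish=False):
    """pixels+depth -> world"""
    K=P["camera_matrix"];E=P["extrinsics"];a=(u-K[0,2])/K[0,0];b=(v-K[1,2])/K[1,1]
    if fish:
        r=np.hypot(a,b)+1e-9;a,b=a/r*np.tan(r),b/r*np.tan(r)
    X=np.stack([a*d,-b*d,-d],-1);R=E[:3,:3]
    return (X-E[:3,3])@R
def proj(P,X,fish=False):
    K=P["camera_matrix"];E=P["extrinsics"];X=np.atleast_2d(X)@E[:3,:3].T+E[:3,3]
    x,y,z=X[:,0],-X[:,1],-X[:,2]
    if fish:
        q=np.hypot(x,y)+1e-9;r=np.arctan2(q,z);a,b=x/q*r,y/q*r
    else:a,b=x/z,y/z
    return np.stack([a*K[0,0]+K[0,2],b*K[1,1]+K[1,2]],1)
E
python3 - <<'E'
from h import *
np.set_printoptions(precision=1,suppress=True)
P=camera_params("top");f=np.load("top0.npz");im=f["im"].astype(int);d=f["d"]
V,U=np.mgrid[:480,:640];X=back(P,U,V,d)
def box(u0,u1,v0,v1,m):
    k=np.zeros_like(m);k[v0:v1,u0:u1]=1;return m&k
# mat bench height check
print("bench z",np.median(X[300:330,340:390,2]),"mat z",np.median(X[240:300,430:440,2]))
# shaft
for v in range(168,206,3):
    k=[u for u in range(295,318) if X[v,u,2]>85]
    print(v,len(k),X[v,k].mean(0) if k else"",X[v,k,2].max() if k else"",im[v,k].mean() if k else"")
# handle
m=box(440,462,250,300,im.sum(2)<150)
print("handle",cast(P,*np.flip(np.argwhere(m),1).T,27)[:,:2].mean(0),m.sum()); 
pts=np.flip(np.argwhere(m),1).astype(np.float32);print(cv2.minAreaRect(pts))
for v in range(214,296,6): print(v,[(u,int(im[v,u].sum()),round(float(X[v,u,2]),1)) for u in range(446,461,2)])
# dish
m=box(155,220,250,315,im.min(2)>130);c,r=cv2.minEnclosingCircle(np.flip(np.argwhere(m),1).astype(np.float32));print("dish",c,r,cast(P,*c,24))
# max height over machine near shaft
for x in range(600,1000,30):
    k=(abs(X[...,0]-x)<15);print(x,[int(X[...,2][k&(abs(X[...,1]-y)<20)].max(initial=0)) for y in range(-120,200,40)])
E
```

```text
bench z -0.7043910733101485 mat z 2.3372482710646927
168 10 [674.3  18.6 112.1] 116.10351799420354 202.86666666666667
171 9 [667.4  19.5 113.7] 117.71731725027693 211.07407407407408
174 10 [661.1  20.7 112. ] 115.03817825164833 199.0
177 10 [654.6  20.7 111.5] 115.42378080500202 198.5
180 10 [647.9  20.6 112.3] 115.86365316217397 186.83333333333334
183 14 [639.6  19.8 122.4] 124.28917298871819 120.35714285714286
186 14 [633.1  19.8 122.1] 124.69884641264547 113.57142857142857
189 10 [628.1  20.4 112.5] 118.08148626084697 189.96666666666667
192 10 [621.7  20.4 111.9] 115.5881461046823 199.63333333333333
195 10 [615.   20.3 112.7] 116.97850661853062 199.4
198 10 [608.5  20.3 112.4] 116.64125371994427 198.03333333333333
201 11 [591.   14.2 197.6] 1047.9130036129643 166.96969696969697
204 0   
handle [ 435.7 -307.1] 24
((447.611572265625, 274.9584045410156), (1.3494195938110352, 32.24402618408203), 6.115502834320068)
214 [(446, 339, -2.6), (448, 362, -4.2), (450, 335, 0.9), (452, 281, -1.1), (454, 286, 0.4), (456, 255, 1047.9), (458, 175, -2.8), (460, 178, -0.6)]
220 [(446, 557, 4.3), (4
[... 1805 characters left out ...]
.1), (456, 519, -0.4), (458, 552, 2.3), (460, 564, 3.1)]
dish (185.6240997314453, 281.6561279296875) 24.91073226928711 [[420.5 308.2  24. ]]
600 [4, 5, 4, 116, 117, 4, 4, 5]
630 [4, 4, 5, 124, 126, 5, 5, 3]
660 [4, 4, 4, 119, 118, 4, 5, 4]
690 [25, 36, 33, 120, 119, 33, 36, 35]
720 [41, 54, 52, 136, 175, 152, 56, 57]
750 [40, 138, 137, 136, 179, 155, 157, 158]
780 [42, 141, 139, 134, 174, 152, 159, 161]
810 [41, 51, 52, 135, 177, 153, 148, 161]
840 [40, 54, 53, 133, 130, 133, 147, 147]
870 [40, 52, 51, 137, 136, 139, 161, 157]
900 [39, 52, 51, 117, 117, 150, 163, 162]
930 [42, 52, 52, 117, 118, 145, 162, 161]
960 [42, 52, 53, 136, 136, 145, 162, 162]
990 [41, 98, 97, 130, 130, 147, 163, 161]
```

```bash
cat >> h.py <<'E'
def plan(wps,g,R=None,p=None):
    """wps: list of (xyz, heading of tool x in deg, nose pitch deg (+ = nose down), nrows). Shift in axes before the turn."""
    s=observe();R=s["eef_rot"] if R is None else R;p=s["eef_pos"] if p is None else p
    for q,h,pt,n in wps:
        Rg=Rt.from_euler("z",h,degrees=True).as_matrix()@Rt.from_euler("y",pt,degrees=True).as_matrix()@np.diag([1,-1,-1])
        w=Rt.from_matrix(R.T@Rg).as_rotvec(degrees=True)/n;d=(np.array(q)-p)/n
        for i in range(n):
            t=R.T@d/10;print("["+",".join(f"{v:.2f}" for v in [*w,*t,g])+"],",end="\n" if i%10==9 else "")
            R=R@Rt.from_rotvec(w,degrees=True).as_matrix();p=p+d
        print("#")
def st():
    s=observe();R=s["eef_rot"];print("t",round(s["time"],2),"p",s["eef_pos"].round(2),"head",round(np.degrees(np.arctan2(R[1,0],R[0,0])),2),"pitch",round(np.degrees(np.arcsin(-R[2,0])),2),"roll",round(np.degrees(np.arcsin(R[2,1])),2),"F",s["force"].round(2),"T",s["torque"].round(3),"g",round(s["gripper_width"],3));return s
E
python3 - <<'E'
from h import *
P=camera_params("top");print(cast(P,[450.5],[277.5],27),cast(P,[455],[217],8))
s=observe();plan([((540,150,230),50,0,16),((435,-305,190),-4,0,16)],8.5)
E
```

```text
[[ 434.59968053 -314.26282383   27.        ]] [[ 577.21976433 -331.4029827     8.        ]]
[-0.00,0.00,6.50,-2.62,-2.20,0.01,8.50],[-0.00,0.00,6.50,-2.85,-1.89,0.01,8.50],[-0.00,0.00,6.50,-3.05,-1.56,0.01,8.50],[-0.00,0.00,6.50,-3.21,-1.20,0.01,8.50],[-0.00,0.00,6.50,-3.32,-0.83,0.01,8.50],[-0.00,0.00,6.50,-3.39,-0.45,0.00,8.50],[-0.00,0.00,6.50,-3.42,-0.07,0.00,8.50],[-0.00,0.00,6.50,-3.41,0.32,0.00,8.50],[-0.00,0.00,6.50,-3.35,0.71,0.00,8.50],[-0.00,0.00,6.50,-3.25,1.08,0.00,8.50],
[-0.00,0.00,6.50,-3.11,1.44,0.00,8.50],[-0.00,0.00,6.50,-2.92,1.78,0.00,8.50],[-0.00,0.00,6.50,-2.70,2.10,0.00,8.50],[-0.00,0.00,6.50,-2.45,2.39,0.00,8.50],[-0.00,0.00,6.50,-2.16,2.66,0.00,8.50],[-0.00,0.00,6.50,-1.85,2.88,0.00,8.50],#
[-0.00,-0.00,3.38,-2.60,1.33,0.25,8.50],[-0.00,-0.00,3.38,-2.52,1.48,0.25,8.50],[-0.00,-0.00,3.38,-2.43,1.62,0.25,8.50],[-0.00,-0.00,3.38,-2.33,1.76,0.25,8.50],[-0.00,-0.00,3.38,-2.22,1.90,0.25,8.50],[-0.00,-0.00,3.38,-2.10,2.02,0.25,8.50],[-0.00,-0.00,3.38,-1.98,2.14,0.25,8.50],[-0.00,-0.00,3.38,-1.85,2.26,0.25,8.50],[-0.00,-0.00,3.38,-1.72,2.36,0.25,8.50],[-0.00,-0.00,3.38,-1.57,2.46,0.25,8.50],
[-0.00,-0.00,3.38,-1.43,2.55,0.25,8.50],[-0.00,-0.00,3.38,-1.27,2.63,0.25,8.50],[-0.00,-0.00,3.38,-1.12,2.70,0.25,8.50],[-0.00,-0.00,3.38,-0.96,2.76,0.25,8.50],[-0.00,-0.00,3.38,-0.79,2.81,0.25,8.50],[-0.00,-0.00,3.38,-0.63,2.85,0.25,8.50],#
```

Call:
apply_moves --pt "0 0 6.5 -2.6 -2.2 0 8.5" --pt "0 0 6.5 -2.85 -1.9 0 8.5" --pt "0 0 6.5 -3.05 -1.55 0 8.5" --pt "0 0 6.5 -3.2 -1.2 0 8.5" --pt "0 0 6.5 -3.3 -0.85 0 8.5" --pt "0 0 6.5 -3.4 -0.45 0 8.5" --pt "0 0 6.5 -3.4 -0.05 0 8.5" --pt "0 0 6.5 -3.4 0.3 0 8.5" --pt "0 0 6.5 -3.35 0.7 0 8.5" --pt "0 0 6.5 -3.25 1.1 0 8.5"

```text
time: 0.93
eef_pos: [456.7, 337.0, 231.2]
eef_rot: [[0.024, 1.0, -0.0], [1.0, -0.024, -0.0], [-0.0, -0.0, -1.0]]
force: [-0.4, 0.4, -0.4]
gripper_width: 0.998
```

Call:
apply_moves --pt "0 0 6.5 -3.1 1.45 0 8.5" --pt "0 0 6.5 -2.9 1.8 0 8.5" --pt "0 0 6.5 -2.7 2.1 0 8.5" --pt "0 0 6.5 -2.45 2.4 0 8.5" --pt "0 0 6.5 -2.15 2.65 0 8.5" --pt "0 0 6.5 -1.85 2.9 0 8.5"

```text
time: 1.43
eef_pos: [540.1, 149.5, 231.2]
eef_rot: [[0.648, 0.762, -0.0], [0.762, -0.648, 0.0], [-0.0, -0.0, -1.0]]
force: [1.3, 0.2, -0.4]
gripper_width: 0.994
```

Call:
apply_moves --pt "0 0 3.4 -2.6 1.35 0.25 8.5" --pt "0 0 3.4 -2.5 1.5 0.25 8.5" --pt "0 0 3.4 -2.45 1.6 0.25 8.5" --pt "0 0 3.4 -2.35 1.75 0.25 8.5" --pt "0 0 3.4 -2.2 1.9 0.25 8.5" --pt "0 0 3.4 -2.1 2.0 0.25 8.5" --pt "0 0 3.4 -2.0 2.15 0.25 8.5" --pt "0 0 3.4 -1.85 2.25 0.25 8.5" --pt "0 0 3.4 -1.7 2.35 0.25 8.5" --pt "0 0 3.4 -1.55 2.45 0.25 8.5"

```text
time: 2.27
eef_pos: [473.0, -134.1, 206.1]
eef_rot: [[0.962, 0.272, -0.0], [0.272, -0.962, 0.0], [-0.0, -0.0, -1.0]]
force: [0.3, 0.3, -0.7]
gripper_width: 0.996
```

Call:
apply_moves --pt "0 0 3.4 -1.45 2.55 0.25 8.5" --pt "0 0 3.4 -1.25 2.65 0.25 8.5" --pt "0 0 3.4 -1.1 2.7 0.25 8.5" --pt "0 0 3.4 -0.95 2.75 0.25 8.5" --pt "0 0 3.4 -0.8 2.8 0.25 8.5" --pt "0 0 3.4 -0.65 2.85 0.25 8.5" --pt "0 0 0 0 0 0 8.5"

```text
time: 2.85
eef_pos: [431.1, -308.8, 191.4]
eef_rot: [[0.996, -0.087, -0.0], [-0.087, -0.996, -0.004], [0.0, 0.004, -1.0]]
force: [-0.8, -0.7, -0.3]
gripper_width: 0.996
```

Run:
```python
from h import *
st();P=camera_params("wrist");im,d=get_image("wrist");cv2.imwrite("pics/w1.png",im[:,:,::-1]);np.savez("w1.npz",im=im,d=d,K=P["camera_matrix"],E=P["extrinsics"]);st()
```

```text
t 2.85 p [ 431.13 -308.84  191.44] head -4.99 pitch -0.01 roll 0.21 F [-0.77 -0.66 -0.3 ] T [-0.007  0.067  0.008] g 0.996
t 2.9 p [ 431.79 -306.17  191.17] head -4.75 pitch 0.03 roll 0.09 F [0.25 0.86 0.08] T [ 0.024 -0.035 -0.036] g 0.994
```

View pics/w1.png

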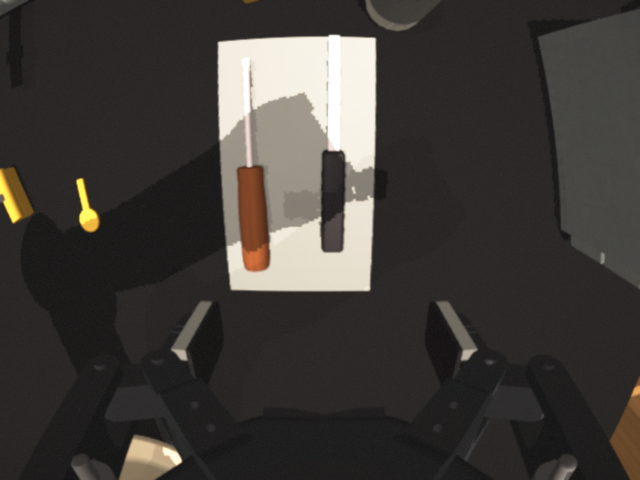

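The wrist view shows the wedge handle from (333,151) to (332,251) with its tip at (334,37), the screwdriver to its left, and the open fingers at the bottom.

Run:
```python
from h import *
f=np.load("w1.npz");P=dict(camera_matrix=f["K"],extrinsics=f["E"]);im=f["im"].astype(int)
m=np.zeros((480,640),np.uint8);m[145:258,315:352]=(im[145:258,315:352].max(2)<75)
for v in(170,200,230):print(v,[int(x) for x in im[v,316:352:2].max(1)])
n,l,s,c=cv2.connectedComponentsWithStats(m);i=1+s[1:,4].argmax();print(s[i],c[i])
q=np.flip(np.argwhere(l==i),1)
X=cast(P,q[:,0]+.0,q[:,1]+.0,27,True)[:,:2];r=cv2.minAreaRect(X.astype(np.float32));print("handle",r,X.mean(0))
print("tip",cast(P,[334.5],[37],7,True),"root",cast(P,[334],[118],17,True))
D=f["d"];V,U=np.mgrid[:480,:640];Y=back(P,U,V,D,True);print("z handle",np.median(Y[160:245,328:340,2]),"mat",np.median(Y[60:120,350:370,2]))
for v in range(45,150,8):
    k=[u for u in range(322,348) if im[v,u].min()>238];print(v,k[:1],k[-1:],Y[v,331:338,2].round(0))
st()
```

```text
170 [154, 156, 142, 60, 42, 51, 52, 52, 51, 51, 52, 46, 48, 41, 58, 131, 152, 147]
200 [133, 133, 114, 32, 33, 37, 42, 41, 41, 40, 38, 39, 41, 34, 68, 130, 133, 139]
230 [233, 230, 135, 43, 52, 78, 81, 81, 80, 79, 81, 81, 78, 59, 159, 231, 233, 233]
[ 321  150   24  101 1736] [331.98271889 191.54781106]
handle ((441.0308837890625, -317.66668701171875), (19.53639030456543, 87.55174255371094), 84.92567443847656) [ 449.37749982 -317.90272893]
tip [[ 583.59370907 -331.98700052    7.        ]] root [[ 511.10423201 -325.00108665   17.        ]]
z handle 28.099024324488163 mat 4.166389987501137
45 [329] [340] [17. 15. 15. 14. 15. 15. 15.]
53 [329] [340] [15. 17. 17. 16. 16. 17. 15.]
61 [329] [340] [17. 17. 17. 16. 18. 18. 16.]
69 [329] [339] [18. 18. 18. 18. 18. 18. 18.]
77 [329] [340] [21. 20. 19. 20. 19. 19. 18.]
85 [329] [340] [21. 20. 20. 19. 20. 21. 19.]
93 [329] [340] [22. 21. 23. 21. 22. 22. 22.]
101 [328] [340] [22. 22. 22. 22. 23. 21. 22.]
109 [328] [340] [21. 23. 23. 22. 22. 22. 22.]
117 [328] [339] [23. 22. 22. 23. 23. 22. 23.]
125 [328] [339] [22. 21. 22. 23. 22. 22. 22.]
133 [328] [339] [21. 21. 21. 23. 21. 23. 22.]
141 [330] [339] [22. 24. 22. 23. 22. 22. 21.]
149 [336] [338] [22. 22. 21. 21. 21. 22. 22.]
t 2.9 p [ 431.79 -306.17  191.17] head -4.75 pitch 0.03 roll 0.09 F [0.25 0.86 0.08] T [ 0.024 -0.035 -0.036] g 0.994
```

Run:
```python
from h import *
f=np.load("w1.npz");P=dict(camera_matrix=f["K"],extrinsics=f["E"]);D=f["d"];V,U=np.mgrid[:480,:640];Y=back(P,U,V,D,True)
B=Y[42:112,331:338].reshape(-1,3);s=np.hypot(B[:,0]-441,B[:,1]+317.7);k=(s>88)&(s<143)
for a,b in((88,143),(95,140)):
    k=(s>a)&(s<b);c=np.polyfit(s[k],B[k,2],1);print("slope deg",np.degrees(np.arctan(c[0])),"z@85",np.polyval(c,85),"z@145",np.polyval(c,145))
H=Y[155:248,326:340].reshape(-1,3);c=np.polyfit(H[:,0],H[:,2],1);print("handle slope",np.degrees(np.arctan(c[0])))
st();plan([((456,-319,60),-5.2,0,6),((456,-319,5),-5.2,0,5)],4.5)
```

```text
slope deg -8.786131305384801 z@85 22.50840614615869 z@145 13.23478616350808
slope deg -8.752003966210566 z@85 22.48555408364495 z@145 13.248522545909768
handle slope 11.395989557396339
t 2.9 p [ 431.79 -306.17  191.17] head -4.75 pitch 0.03 roll 0.09 F [0.25 0.86 0.08] T [ 0.024 -0.035 -0.036] g 0.994
[0.01,0.00,0.08,0.42,0.18,2.19,4.50],[0.01,0.00,0.08,0.42,0.18,2.19,4.50],[0.01,0.00,0.08,0.42,0.18,2.19,4.50],[0.01,0.00,0.08,0.42,0.18,2.19,4.50],[0.01,0.00,0.08,0.42,0.18,2.19,4.50],[0.01,0.00,0.08,0.42,0.18,2.19,4.50],#
[-0.00,0.00,0.00,-0.00,0.00,1.10,4.50],[-0.00,0.00,0.00,-0.00,0.00,1.10,4.50],[-0.00,0.00,0.00,-0.00,0.00,1.10,4.50],[-0.00,0.00,0.00,-0.00,0.00,1.10,4.50],[-0.00,0.00,0.00,-0.00,0.00,1.10,4.50],#
```

Call:
apply_moves --pt "0 0 0.1 0.4 0.2 2.2 4.5" --pt "0 0 0.1 0.4 0.2 2.2 4.5" --pt "0 0 0.1 0.4 0.2 2.2 4.5" --pt "0 0 0.1 0.4 0.2 2.2 4.5" --pt "0 0 0.1 0.4 0.15 2.2 4.5" --pt "0 0 0 0.4 0.15 2.2 4.5" --pt "0 0 0 0 0 0 4.5"

```text
time: 3.48
eef_pos: [455.9, -314.3, 56.1]
eef_rot: [[0.996, -0.084, -0.004], [-0.084, -0.996, 0.003], [-0.004, -0.003, -1.0]]
force: [-0.1, 0.8, 0.8]
gripper_width: 0.528
```

Run:
```python
from h import *
st();P=camera_params("wrist");im,d=get_image("wrist");cv2.imwrite("pics/w2.png",im[:,:,::-1]);np.savez("w2.npz",im=im,d=d,K=P["camera_matrix"],E=P["extrinsics"]);st()
```

```text
t 3.48 p [ 455.92 -314.32   56.07] head -4.82 pitch 0.22 roll -0.15 F [-0.11  0.81  0.8 ] T [-0.003 -0.016 -0.012] g 0.528
t 3.53 p [ 455.68 -314.8    57.83] head -4.87 pitch 0.17 roll -0.13 F [-1.16 -0.8   0.42] T [-0.048  0.023 -0.027] g 0.527
```

View pics/w2.png

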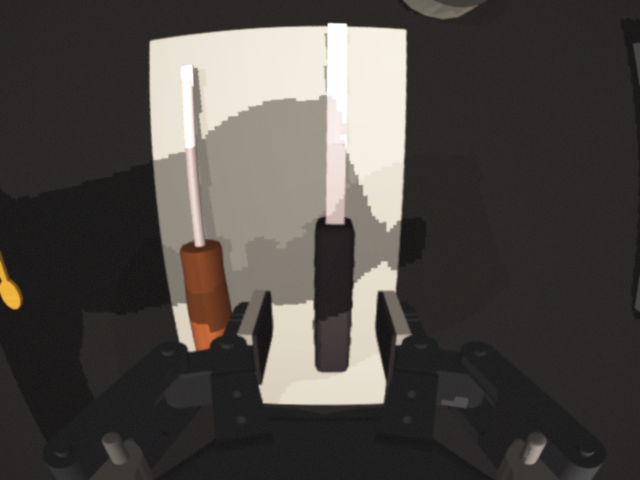

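The closer view shows the handle's front end at row 219, its rear at row 371 and its centre line at u = 334. The pads are at about (258,330) and (393,330), so the gripper needs to go a few mm to -y.

Run:
```python
from h import *
f=np.load("w2.npz");P=dict(camera_matrix=f["K"],extrinsics=f["E"])
print(cast(P,[316,354,316.5,348.5],[221,221,369,369],27,True).round(1), cast(P,[337.5],[25],10,True).round(1))
s=st();plan([((456,-319,5),-5.2,0,5)],4.2)
```

```text
[[ 487.4 -313.    27. ]
 [ 485.9 -331.3   27. ]
 [ 398.6 -305.    27. ]
 [ 397.  -323.6   27. ]] [[ 583.7 -331.7   10. ]]
t 3.53 p [ 455.68 -314.8    57.83] head -4.87 pitch 0.17 roll -0.13 F [-1.16 -0.8   0.42] T [-0.048  0.023 -0.027] g 0.527
[-0.02,0.03,0.07,0.02,0.09,1.06,4.20],[-0.02,0.03,0.07,0.02,0.09,1.06,4.20],[-0.02,0.03,0.07,0.02,0.08,1.06,4.20],[-0.02,0.03,0.07,0.02,0.08,1.06,4.20],[-0.02,0.03,0.07,0.01,0.08,1.06,4.20],#
```

Call:
apply_moves --pt "0 0 0 0 0.1 1.05 4.2" --pt "0 0 0 0 0.1 1.05 4.2" --pt "0 0 0 0 0.1 1.05 4.2" --pt "0 0 0 0 0.1 1.05 4.2" --pt "0 0 0 0 0 1.0 4.2" --pt "0 0 0 0 0 0 4.2"

```text
time: 4.03
eef_pos: [455.0, -320.0, 5.5]
eef_rot: [[0.996, -0.087, -0.002], [-0.087, -0.996, 0.001], [-0.002, -0.001, -1.0]]
force: [0.4, 0.5, 0.7]
gripper_width: 0.492
```

Call:
apply_moves --pt "0 0 0 0 0 0 0.5" --pt "0 0 0 0 0 0 0.5" --pt "0 0 0 0 0 0 0.5" --pt "0 0 0 0 0 0 0.5" --pt "0 0 0 0 0 0 0.5" --pt "0 0 0 0 0 0 0.5"

```text
time: 4.53
eef_pos: [455.9, -320.3, 7.5]
eef_rot: [[0.996, -0.086, 0.0], [-0.086, -0.996, -0.0], [0.0, 0.0, -1.0]]
force: [-0.5, 0.2, 0.0]
gripper_width: 0.219
```

Run:
```python
from h import *
st();P=camera_params("wrist");im,d=get_image("wrist");cv2.imwrite("pics/w3.png",im[:,:,::-1]);st()
```

```text
t 4.53 p [ 455.94 -320.27    7.54] head -4.95 pitch -0.02 roll 0.01 F [-0.52  0.16  0.04] T [ 0.023  0.006 -0.011] g 0.219
t 4.58 p [ 455.96 -320.27    7.55] head -4.94 pitch -0.03 roll 0.01 F [0.18 0.49 0.32] T [ 0.078  0.001 -0.02 ] g 0.218
```

Run:
```python
from h import *
st();plan([((456,-320,37),-4.95,0,3),((456,-320,150),-4.95,0,4),((440,20,155),0,4,12)],0.5)
```

```text
t 4.58 p [ 455.96 -320.27    7.55] head -4.94 pitch -0.03 roll 0.01 F [0.18 0.49 0.32] T [ 0.078  0.001 -0.02 ] g 0.218
[0.00,-0.01,0.00,0.00,-0.01,-0.98,0.50],[0.00,-0.01,0.00,0.00,-0.01,-0.98,0.50],[0.00,-0.01,0.00,0.00,-0.01,-0.98,0.50],#
[0.00,-0.00,0.00,0.00,0.00,-2.82,0.50],[0.00,-0.00,0.00,0.00,0.00,-2.82,0.50],[0.00,-0.00,0.00,0.00,0.00,-2.82,0.50],[0.00,-0.00,0.00,0.00,0.00,-2.82,0.50],#
[-0.01,-0.33,-0.41,-0.38,-2.81,-0.04,0.50],[-0.01,-0.33,-0.41,-0.36,-2.81,-0.04,0.50],[-0.01,-0.33,-0.41,-0.34,-2.82,-0.04,0.50],[-0.01,-0.33,-0.41,-0.32,-2.82,-0.04,0.50],[-0.01,-0.33,-0.41,-0.30,-2.82,-0.04,0.50],[-0.01,-0.33,-0.41,-0.28,-2.82,-0.04,0.50],[-0.01,-0.33,-0.41,-0.26,-2.82,-0.03,0.50],[-0.01,-0.33,-0.41,-0.24,-2.83,-0.03,0.50],[-0.01,-0.33,-0.41,-0.22,-2.83,-0.03,0.50],[-0.01,-0.33,-0.41,-0.20,-2.83,-0.03,0.50],
[-0.01,-0.33,-0.41,-0.18,-2.83,-0.03,0.50],[-0.01,-0.33,-0.41,-0.16,-2.83,-0.03,0.50],#
```

Call:
apply_moves --pt "0 0 0 0 0 -0.7 0.5" --pt "0 0 0 0 0 -1.2 0.5" --pt "0 0 0 0 0 -1.8 0.5" --pt "0 0 0 0 0 -2.8 0.5" --pt "0 0 0 0 0 -2.8 0.5" --pt "0 0 0 0 0 -2.8 0.5" --pt "0 0 0 0 -0.5 -1.8 0.5" --pt "0 0 0 0 -1.0 -0.7 0.5"

```text
time: 5.25
eef_pos: [457.5, -307.0, 156.5]
eef_rot: [[0.996, -0.088, 0.003], [-0.088, -0.996, -0.003], [0.004, 0.002, -1.0]]
force: [0.1, 0.9, -1.7]
gripper_width: 0.22
```

Call:
apply_moves --pt "0 -0.4 -0.5 -0.4 -2.5 0 0.5" --pt "0 -0.4 -0.5 -0.35 -3.0 0 0.5" --pt "0 -0.4 -0.5 -0.35 -3.0 0 0.5" --pt "0 -0.4 -0.5 -0.3 -3.0 0 0.5" --pt "0 -0.4 -0.5 -0.3 -3.0 0 0.5" --pt "0 -0.4 -0.5 -0.25 -3.0 0 0.5" --pt "0 -0.4 -0.5 -0.25 -3.0 0 0.5" --pt "0 -0.4 -0.5 -0.25 -3.0 0 0.5" --pt "0 -0.4 -0.5 -0.2 -3.0 0 0.5" --pt "0 -0.4 -0.45 -0.2 -2.5 0 0.5"

```text
time: 6.08
eef_pos: [441.8, -12.1, 154.7]
eef_rot: [[0.998, 0.001, -0.07], [0.001, -1.0, 0.004], [-0.07, -0.004, -0.998]]
force: [0.7, 0.1, -2.0]
gripper_width: 0.218
```

Call:
apply_moves --pt "0 0 0 -0.15 -2.0 0 0.5" --pt "0 0 0 0 -1.5 0 0.5" --pt "0 0 0 0 0 0 0.5" --pt "0 0 0 0 0 0 0.5" --pt "0 0 0 0 0 0 0.5"

```text
time: 6.5
eef_pos: [440.8, 20.1, 154.8]
eef_rot: [[0.998, -0.001, -0.069], [-0.0, -1.0, 0.003], [-0.069, -0.003, -0.998]]
force: [0.1, -0.8, -1.1]
gripper_width: 0.225
```

Run:
```python
from h import *
st();P=camera_params("wrist");im,d=get_image("wrist");cv2.imwrite("pics/w4.png",im[:,:,::-1]);np.savez("w4.npz",im=im,d=d,K=P["camera_matrix"],E=P["extrinsics"]);st()
```

```text
t 6.5 p [440.81  20.09 154.84] head -0.02 pitch 3.97 roll -0.16 F [ 0.1  -0.85 -1.06] T [-0.058 -0.084  0.01 ] g 0.225
t 6.55 p [440.82  19.79 154.8 ] head -0.07 pitch 3.97 roll -0.16 F [-0.4  -0.31 -1.42] T [ 0.063 -0.057 -0.001] g 0.22
```

View pics/w4.png

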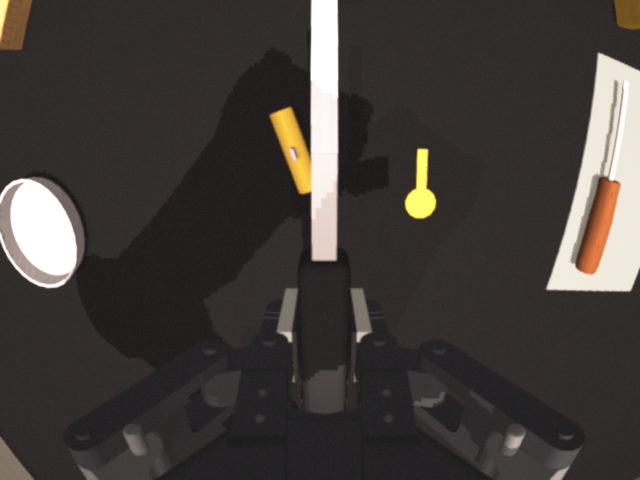

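The wedge is held straight and centred between the pads (u ≈ 324). The shaft is out of this view, so I'll take two views from either side of it, further forward.

Call:
apply_moves --pt "0 0 0 1.5 0.6 -1.0 0.5" --pt "0 0 0 3.0 1.2 -1.0 0.5" --pt "0 0 0 3.2 1.2 -0.8 0.5" --pt "0 0 0 2.6 1.0 -0.5 0.5" --pt "0 0 0 1.2 0.5 0 0.5" --pt "0 0 0 0 0 0 0.5" --pt "0 0 0 0 0 0 0.5" --pt "0 0 0 0 0 0 0.5"

```text
time: 7.22
eef_pos: [556.4, -24.9, 179.0]
eef_rot: [[0.997, -0.002, -0.071], [-0.001, -1.0, 0.003], [-0.071, -0.003, -0.997]]
force: [-0.6, -0.3, -1.0]
gripper_width: 0.212
```

Run:
```python
from h import *
st();P=camera_params("wrist");im,d=get_image("wrist");cv2.imwrite("pics/wA.png",im[:,:,::-1]);np.savez("wA.npz",im=im,d=d,K=P["camera_matrix"],E=P["extrinsics"]);st()
```

```text
t 7.22 p [556.4  -24.91 179.  ] head -0.09 pitch 4.09 roll -0.18 F [-0.65 -0.34 -0.97] T [-0.023 -0.054  0.02 ] g 0.212
t 7.27 p [556.38 -24.5  179.09] head -0.05 pitch 4.08 roll -0.2 F [-0.37 -0.23 -2.15] T [-0.016 -0.029 -0.028] g 0.221
```

Call:
apply_moves --pt "0 0 0 0 -0.8 0 0.5" --pt "0 0 0 0 -2.2 0 0.5" --pt "0 0 0 0 -3.0 0 0.5" --pt "0 0 0 0 -2.2 0 0.5" --pt "0 0 0 0 -0.8 0 0.5" --pt "0 0 0 0 0 0 0.5" --pt "0 0 0 0 0 0 0.5" --pt "0 0 0 0 0 0 0.5"

```text
time: 7.93
eef_pos: [557.6, 64.5, 179.8]
eef_rot: [[0.998, -0.001, -0.069], [-0.001, -1.0, 0.003], [-0.069, -0.002, -0.998]]
force: [-0.4, -0.4, -1.1]
gripper_width: 0.219
```

Run:
```python
from h import *
st();P=camera_params("wrist");im,d=get_image("wrist");cv2.imwrite("pics/wB.png",im[:,:,::-1]);np.savez("wB.npz",im=im,d=d,K=P["camera_matrix"],E=P["extrinsics"]);st()
a=cv2.imread("pics/wA.png")[:330,120:520];b=im[:330,120:520,::-1];cv2.imwrite("pics/wAB.png",np.hstack([a,b]))
```

```text
t 7.93 p [557.55  64.53 179.82] head -0.06 pitch 3.98 roll -0.14 F [-0.4  -0.39 -1.08] T [-0.015 -0.077 -0.025] g 0.219
t 7.98 p [557.67  64.26 179.84] head -0.1 pitch 3.97 roll -0.14 F [ 0.67 -0.13 -1.33] T [ 0.023 -0.076  0.022] g 0.22
```

View pics/wAB.png

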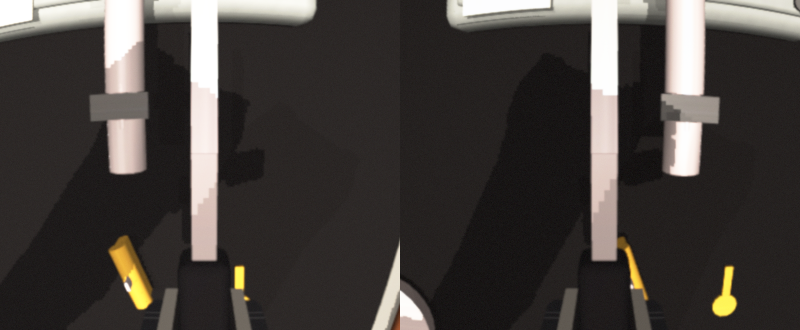

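Both views show the clip crown: in A at u 209–269, rows 94–122; in B at u 381–440, rows 95–124. The shaft end is near row 173 in both.

Run:
```python
from h import *
from scipy.optimize import least_squares
np.set_printoptions(precision=2,suppress=True)
L={}
for n in "AB":
    f=np.load(f"w{n}.npz");L[n]=(dict(camera_matrix=f["K"],extrinsics=f["E"]),f["im"].astype(float).sum(2),f["d"])
def edge(row,u0,u1,up):
    g=np.diff(row[u0:u1]);g=g if up else -g;i=g.argmax();k=slice(max(i-2,0),i+3);w=np.clip(g[k],0,None);return u0+.5+(np.arange(len(g))[k]*w).sum()/w.sum()
C={};S={}
for n,(cl,cr,sl,sr) in dict(A=((200,218),(260,280),(218,240),(255,280)),B=((372,390),(432,450),(372,395),(408,430))).items():
    im=L[n][1]
    C[n]=[(np.median([edge(im[v],*cl,1) for v in range(100,117)]),108.),(np.median([edge(im[v],*cr,0) for v in range(100,117)]),108.)]
    S[n]=[[(edge(im[v],*sl,1),v),(edge(im[v],*sr,0),v)] for v in range(132,166,3)]
    ec=[(edge(im[:,u],112,130,0)) for u in ([205+8*i for i in range(1)]+[213,217,221] if n=="A" else [424,428,432,436])]
    es=[(edge(im[:,u],160,185,0)) for u in ((240,247,254) if n=="A" else (396,401,406))]
    et=[(edge(im[:,u],82,104,1)) for u in ((213,217,221) if n=="A" else (426,430,436))]
    print(n,C[n],"crown front row",np.median(ec),"back",np.median(et),"shaft end row",es)
    print("shaft edges",[tuple(round(a[0],1) for a in s) for s in S[n]])
    P,_,d=L[n];V,U=np.mgrid[:480,:640];Y=back(P,U,V,d,True)
    uc=238 if n=="A" else 411;print("depth crown",np.median(Y[100:117,uc-20:uc+20].reshape(-1,3),0)," shaft top z",np.median(Y[140:160,245:251 ,2] if n=="A" else Y[140:160,398:404,2]))
# crown: unknown yc, ztop
def ydir(P,u,v,z):return cast(P,u,v,z,True)[0]
def res(q):
    y,z=q;A,B=L["A"][0],L["B"][0]
    return [ydir(A,*C["A"][0],z)[1]-y-15.5,ydir(A,*C["A"][1],z-3.5)[1]-y+15.5,ydir(B,*C["B"][0],z-3.5)[1]-y-15.5,ydir(B,*C["B"][1],z)[1]-y+15.5]
r=least_squares(res,[20,124]);print("crown y,ztop",r.x,"res",r.fun)
# shaft: tangent ray distance in yz-plane: each edge plane distance 11 from axis
def cen(P):return -P["extrinsics"][:3,:3].T@P["extrinsics"][:3,3]
def rs(q):
    y0,z,k=q;o=[]
    for n in "AB":
        P=L[n][0];c=cen(P)
        for s in S[n]:
            for (u,v),sg in zip(s,(1,-1)):
                p=cast(P,u,v,z,True)[0];w=p-c;ax=np.array([0,1,k]) ;y=y0+k*(p[0]-600)
                nrm=np.hypot(w[1],w[2]);# distance from axis point to ray in yz
                o.append(((p[1]-y)*(-w[2])/nrm)-sg*11)
    return o
r=least_squares(rs,[20,106,0],loss="soft_l1");print("shaft y@600,zaxis,slope",r.x,np.std(r.fun),np.degrees(r.x[2]))
```

```text
A [(np.float64(209.54123711340208), 108.0), (np.float64(267.81304347826085), 108.0)] crown front row 120.5607993551794 back 94.02879581151832 shaft end row [np.float64(173.59710391822827), np.float64(173.4281767955801), np.float64(172.95647558386412)]
shaft edges [(np.float64(227.4), np.float64(264.9)), (np.float64(227.2), np.float64(265.1)), (np.float64(227.7), np.float64(265.0)), (np.float64(227.7), np.float64(265.2)), (np.float64(227.7), np.float64(265.1)), (np.float64(228.0), np.float64(265.2)), (np.float64(228.4), np.float64(265.3)), (np.float64(228.5), np.float64(265.4)), (np.float64(228.2), np.float64(265.5)), (np.float64(228.7), np.float64(265.4)), (np.float64(228.9), np.float64(265.5)), (np.float64(228.8), np.float64(265.6))]
depth crown [639.57  20.08 123.55]  shaft top z 116.50219858610443
B [(np.float64(380.5456852791878), 108.0), (np.float64(438.5885714285714), 108.0)] crown front row 122.80757190037154 back 96.2046783625731 shaft end row [np.float64(175.13809523809525), np.float64(175.64481707317074), np.float64(175.74534161490683)]
shaft edges [(np.float64(383.4), np.float64(421.1)), (np.float64(383.5), np.float64(420.7)), (np.float64(392.0), np.float64(420.6)), (np.float64(383.6), np.float64(420.5)), (np.float64(383.0), np.float64(420.3)), (np.float64(382.9), np.float64(420.1)), (np.float64(393.2), np.float64(420.2)), (np.float64(382.7), np.float64(420.0)), (np.float64(382.6), np.float64(419.5)), (np.float64(382.6), np.float64(419.4)), (np.float64(382.5), np.float64(419.3)), (np.float64(393.2), np.float64(419.1))]
depth crown [640.73  19.28 123.55]  shaft top z 116.37697767830082
crown y,ztop [ 19.65 124.35] res [-0.11  0.23 -0.22  0.11]
shaft y@600,zaxis,slope [ 19.76 105.98  -0.01] 1.4856555529157762 -0.33091794906686184
```

Run:
```python
from h import *
for n,rows in dict(A=(120.56,94.0,173.3),B=(122.8,96.2,175.6)).items():
    f=np.load(f"w{n}.npz");P=dict(camera_matrix=f["K"],extrinsics=f["E"])
    uc,us=(238,247) if n=="A" else (411,401);uf=217 if n=="A" else 430
    print(n,"front",cast(P,uf,rows[0],124,True)[0].round(1),"back",cast(P,uf,rows[1],124,True)[0].round(1),"end",cast(P,us,rows[2],117,True)[0].round(1))
s=st();plan([((470,19.7,150),-.2,4,7),((476,19.7,129),-.2,4,4)],0.5)
```

```text
A front [633.5  31.3 124. ] back [647.7  30.7 124. ] end [602.8  17.9 117. ]
B front [633.4   8.5 124. ] back [647.6   9.2 124. ] end [602.5  21.5 117. ]
t 7.98 p [557.67  64.26 179.84] head -0.1 pitch 3.97 roll -0.14 F [ 0.67 -0.13 -1.33] T [ 0.023 -0.076  0.022] g 0.22
[-0.02,-0.00,0.01,-1.22,0.64,0.51,0.50],[-0.02,-0.00,0.01,-1.22,0.64,0.51,0.50],[-0.02,-0.00,0.01,-1.22,0.64,0.51,0.50],[-0.02,-0.00,0.01,-1.22,0.64,0.51,0.50],[-0.02,-0.00,0.01,-1.22,0.64,0.51,0.50],[-0.02,-0.00,0.01,-1.22,0.64,0.51,0.50],[-0.02,-0.00,0.01,-1.22,0.64,0.51,0.50],#
[0.00,0.00,-0.00,0.19,-0.00,0.51,0.50],[0.00,0.00,-0.00,0.19,-0.00,0.51,0.50],[0.00,0.00,-0.00,0.19,-0.00,0.51,0.50],[0.00,0.00,-0.00,0.19,-0.00,0.51,0.50],#
```

Call:
apply_moves --pt "0 0 0 -0.6 0.3 0.3 0.5" --pt "0 0 0 -1.2 0.6 0.5 0.5" --pt "0 0 0 -1.6 0.8 0.6 0.5" --pt "0 0 0 -1.6 0.8 0.6 0.5" --pt "0 0 0 -1.4 0.8 0.6 0.5" --pt "0 0 0 -1.0 0.7 0.5 0.5" --pt "0 0 0 -0.5 0.45 0.5 0.5" --pt "0 0 0 0 0 0.5 0.5"

```text
time: 8.65
eef_pos: [474.9, 19.6, 144.0]
eef_rot: [[0.998, -0.003, -0.07], [-0.003, -1.0, 0.003], [-0.07, -0.003, -0.998]]
force: [0.2, -0.1, -1.7]
gripper_width: 0.219
```

Call:
apply_moves --pt "0 0 0 0 0 0.5 0.5" --pt "0 0 0 0 0 0.4 0.5" --pt "0 0 0 0 0 0 0.5" --pt "0 0 0 0 0 0 0.5" --pt "0 0 0 0 0 0 0.5" --pt "0 0 0 0 0 0 0.5"

```text
time: 9.15
eef_pos: [475.8, 21.4, 135.1]
eef_rot: [[0.998, 0.0, -0.069], [0.0, -1.0, 0.003], [-0.069, -0.003, -0.998]]
force: [0.1, -1.3, -2.1]
gripper_width: 0.223
```

Run:
```python
from h import *
s=st();plan([((480,19.7,129),-.2,4,4)],0.5)
```

```text
t 9.15 p [475.83  21.39 135.14] head 0.02 pitch 3.98 roll -0.17 F [ 0.09 -1.33 -2.13] T [-0.059 -0.09   0.022] g 0.223
[-0.04,-0.01,0.05,0.11,0.04,0.15,0.50],[-0.04,-0.01,0.05,0.11,0.04,0.15,0.50],[-0.04,-0.01,0.05,0.11,0.04,0.15,0.50],[-0.04,-0.01,0.05,0.11,0.04,0.15,0.50],#
```

Call:
apply_moves --pt "-0.15 0 0.2 0.1 0.05 0.15 0.5" --pt "0 0 0 0.15 0.05 0.2 0.5" --pt "0 0 0 0.1 0.05 0.15 0.5" --pt "0 0 0 0.05 0 0.1 0.5" --pt "0 0 0 0 0 0 0.5" --pt "0 0 0 0 0 0 0.5" --pt "0 0 0 0 0 0 0.5"

```text
time: 9.73
eef_pos: [479.1, 19.7, 128.8]
eef_rot: [[0.998, -0.004, -0.07], [-0.003, -1.0, 0.0], [-0.07, -0.0, -0.998]]
force: [-0.1, -0.9, -1.3]
gripper_width: 0.223
```

Call:
apply_moves --pt "0 0 0 0 0 0.05 0.5" --pt "0 0 0 0 0 0.05 0.5" --pt "0 0 0 0 0 0.05 0.5" --pt "0 0 0 0 0 0.05 0.5" --pt "0 0 0 0 0 0 0.5"

```text
time: 10.15
eef_pos: [478.9, 19.8, 126.7]
eef_rot: [[0.998, -0.003, -0.07], [-0.003, -1.0, 0.0], [-0.07, -0.0, -0.998]]
force: [0.3, -0.0, -0.8]
gripper_width: 0.217
```

Call:
apply_moves --pt "0 0 0 0 0 0.05 0.5" --pt "0 0 0 0 0 0.05 0.5" --pt "0 0 0 0 0 0 0.5"

```text
time: 10.4
eef_pos: [478.9, 19.7, 125.7]
eef_rot: [[0.998, -0.004, -0.07], [-0.004, -1.0, 0.0], [-0.07, -0.0, -0.998]]
force: [0.6, -0.5, -1.4]
gripper_width: 0.211
```

Call:
apply_moves --pt "0 0 0 0 0 0.05 0.5" --pt "0 0 0 0 0 0.05 0.5" --pt "0 0 0 0 0 0 0.5"

```text
time: 10.65
eef_pos: [478.8, 19.8, 124.7]
eef_rot: [[0.998, -0.003, -0.07], [-0.003, -1.0, 0.0], [-0.07, -0.0, -0.998]]
force: [0.1, 0.8, -2.0]
gripper_width: 0.219
```

Call:
apply_moves --pt "0 0 0 0 0 0.05 0.5" --pt "0 0 0 0 0 0.05 0.5" --pt "0 0 0 0 0 0 0.5"

```text
time: 10.9
eef_pos: [478.7, 19.7, 123.7]
eef_rot: [[0.998, -0.003, -0.07], [-0.003, -1.0, 0.0], [-0.07, -0.0, -0.998]]
force: [-0.4, -0.3, -2.0]
gripper_width: 0.221
```

Call:
apply_moves --pt "0 0 0 0 0 0.05 0.5" --pt "0 0 0 0 0 0.05 0.5" --pt "0 0 0 0 0 0 0.5"

```text
time: 11.15
eef_pos: [478.7, 19.8, 122.7]
eef_rot: [[0.998, -0.004, -0.07], [-0.003, -1.0, 0.0], [-0.07, -0.0, -0.998]]
force: [-0.2, 0.3, -1.3]
gripper_width: 0.216
```

```bash
python3 -c "
from h import *
st()"
```

```text
t 11.15 p [478.65  19.75 122.72] head -0.2 pitch 4.0 roll -0.0 F [-0.16  0.32 -1.34] T [-0.02  -0.075 -0.03 ] g 0.216
```

Call:
apply_moves --pt "0 0 0 0 0 0.05 0.5" --pt "0 0 0 0 0 0 0.5" --pt "0 0 0 0 0 0 0.5"

```text
time: 11.4
eef_pos: [478.6, 19.7, 122.3]
eef_rot: [[0.998, -0.004, -0.07], [-0.003, -1.0, 0.0], [-0.07, -0.0, -0.998]]
force: [-0.3, -0.3, -0.8]
gripper_width: 0.217
```

Call:
apply_moves --pt "0 0 0 0 0 0.05 0.5" --pt "0 0 0 0 0 0 0.5" --pt "0 0 0 0 0 0 0.5"

```text
time: 11.65
eef_pos: [478.7, 19.7, 121.8]
eef_rot: [[0.998, -0.004, -0.07], [-0.004, -1.0, 0.0], [-0.07, -0.0, -0.998]]
force: [0.0, -0.6, -0.5]
gripper_width: 0.222
```

Call:
apply_moves --pt "0 0 0 0 0 0.05 0.5" --pt "0 0 0 0 0 0 0.5" --pt "0 0 0 0 0 0 0.5"

```text
time: 11.9
eef_pos: [478.7, 19.7, 121.4]
eef_rot: [[0.998, -0.004, -0.069], [-0.004, -1.0, 0.0], [-0.069, -0.0, -0.998]]
force: [-0.3, -0.5, -0.3]
gripper_width: 0.219
```

Call:
apply_moves --pt "0 0 0 0 0 0.05 0.5" --pt "0 0 0 0 0 0 0.5" --pt "0 0 0 0 0 0 0.5"

```text
time: 12.15
eef_pos: [478.6, 19.7, 120.9]
eef_rot: [[0.998, -0.004, -0.069], [-0.004, -1.0, 0.0], [-0.069, -0.0, -0.998]]
force: [-0.6, 0.3, 1.7]
gripper_width: 0.218
```

```bash
python3 -c "
from h import *
st()"
```

```text
t 12.15 p [478.62  19.74 120.87] head -0.2 pitch 3.98 roll -0.01 F [-0.57  0.26  1.74] T [ 0.039 -0.243  0.004] g 0.218
```

Call:
apply_moves --pt "0 0 0 0 0 -0.15 0.5" --pt "0 0 0 0.4 0 -0.1 0.5" --pt "0 0 0 0.6 0 -0.05 0.5" --pt "0 0 0 0.6 0 -0.05 0.5" --pt "0 0 0 0.4 0 0 0.5" --pt "0 0 0 0 0 0 0.5" --pt "0 0 0 0 0 0 0.5"

```text
time: 12.73
eef_pos: [498.9, 19.6, 122.7]
eef_rot: [[0.998, -0.003, -0.07], [-0.003, -1.0, 0.0], [-0.07, 0.0, -0.998]]
force: [-0.3, -0.6, -1.4]
gripper_width: 0.22
```

```bash
python3 -c "
from h import *
st()"
```

```text
t 12.73 p [498.9   19.64 122.73] head -0.2 pitch 4.01 roll 0.01 F [-0.25 -0.57 -1.45] T [-0.015 -0.059  0.006] g 0.22
```

Call:
apply_moves --pt "0 0 0 0 0 0.05 0.5" --pt "0 0 0 0 0 0 0.5" --pt "0 0 0 0 0 0 0.5"

```text
time: 12.98
eef_pos: [498.4, 19.7, 122.4]
eef_rot: [[0.998, -0.004, -0.07], [-0.004, -1.0, 0.0], [-0.07, -0.0, -0.998]]
force: [0.1, 0.3, -2.1]
gripper_width: 0.218
```

Call:
apply_moves --pt "0 0 0 0 0 0.05 0.5" --pt "0 0 0 0 0 0 0.5" --pt "0 0 0 0 0 0 0.5"

```text
time: 13.23
eef_pos: [498.6, 19.7, 121.9]
eef_rot: [[0.998, -0.004, -0.07], [-0.004, -1.0, 0.0], [-0.07, -0.0, -0.998]]
force: [-0.0, 1.1, -0.4]
gripper_width: 0.218
```

Call:
apply_moves --pt "0 0 0 0 0 0.05 0.5" --pt "0 0 0 0 0 0 0.5" --pt "0 0 0 0 0 0 0.5"

```text
time: 13.48
eef_pos: [498.7, 19.7, 121.5]
eef_rot: [[0.998, -0.004, -0.069], [-0.004, -1.0, 0.0], [-0.069, -0.0, -0.998]]
force: [0.2, 0.6, 0.6]
gripper_width: 0.222
```

Call:
apply_moves --pt "0 0 0 0 0 0.05 0.5" --pt "0 0 0 0 0 0 0.5" --pt "0 0 0 0 0 0 0.5"

```text
time: 13.73
eef_pos: [498.7, 19.7, 121.0]
eef_rot: [[0.998, -0.004, -0.069], [-0.004, -1.0, 0.0], [-0.069, -0.0, -0.998]]
force: [-0.7, 0.3, 1.9]
gripper_width: 0.22
```

Call:
apply_moves --pt "0 0 0 0 0 0.05 0.5" --pt "0 0 0 0 0 0 0.5" --pt "0 0 0 0 0 0 0.5"

```text
time: 13.98
eef_pos: [498.7, 19.6, 120.5]
eef_rot: [[0.998, -0.004, -0.069], [-0.004, -1.0, 0.0], [-0.069, -0.0, -0.998]]
force: [-0.6, 0.3, 3.4]
gripper_width: 0.217
```

```bash
python3 -c "
from h import *
st()"
```

```text
t 13.98 p [498.67  19.65 120.49] head -0.2 pitch 3.98 roll -0.01 F [-0.64  0.35  3.36] T [ 0.034 -0.285  0.029] g 0.217
```

Call:
apply_moves --pt "0 0 0 0.2 0 -0.02 0.5" --pt "0 0 0 0.2 0 -0.02 0.5" --pt "0 0 0 0.2 0 -0.02 0.5" --pt "0 0 0 0.2 0 -0.015 0.5" --pt "0 0 0 0.2 0 -0.015 0.5" --pt "0 0 0 0 0 0 0.5"

```text
time: 14.48
eef_pos: [509.3, 19.6, 120.6]
eef_rot: [[0.998, -0.003, -0.069], [-0.003, -1.0, 0.0], [-0.069, 0.0, -0.998]]
force: [0.4, -0.2, 2.5]
gripper_width: 0.221
```

```bash
python3 -c "
from h import *
st()"
```

```text
t 14.48 p [509.33  19.62 120.63] head -0.19 pitch 3.95 roll 0.01 F [ 0.42 -0.25  2.46] T [ 0.009 -0.616  0.052] g 0.221
```

Call:
apply_moves --pt "0 0 0 0.2 0 -0.015 0.5" --pt "0 0 0 0.2 0 -0.015 0.5" --pt "0 0 0 0.2 0 -0.015 0.5" --pt "0 0 0 0 0 0 0.5"

```text
time: 14.82
eef_pos: [514.6, 19.6, 120.6]
eef_rot: [[0.998, -0.003, -0.07], [-0.003, -1.0, 0.0], [-0.07, -0.0, -0.998]]
force: [-2.4, 0.3, 4.2]
gripper_width: 0.216
```

```bash
python3 -c "
from h import *
st()"
```

```text
t 14.82 p [514.56  19.61 120.59] head -0.2 pitch 4.03 roll -0.01 F [-2.37  0.26  4.15] T [ 0.045 -0.045  0.006] g 0.216
```

Call:
apply_moves --pt "0 0 0 0.2 0 -0.015 0.5" --pt "0 0 0 0.2 0 -0.015 0.5" --pt "0 0 0 0.2 0 -0.015 0.5" --pt "0 0 0 0.2 0 -0.015 0.5" --pt "0 0 0 0.2 0 -0.015 0.5"

```text
time: 15.23
eef_pos: [522.1, 19.7, 120.4]
eef_rot: [[0.997, -0.004, -0.075], [-0.004, -1.0, 0.001], [-0.075, -0.001, -0.997]]
force: [-10.8, -0.4, 7.8]
gripper_width: 0.216
```

```bash
python3 -c "
from h import *
st()"
```

```text
t 15.23 p [522.13  19.72 120.38] head -0.21 pitch 4.27 roll -0.06 F [-10.81  -0.39   7.81] T [-0.047  1.694 -0.009] g 0.216
```

Call:
apply_moves --pt "0 0 0 0.2 0 -0.015 0.5" --pt "0 0 0 0.2 0 -0.015 0.5" --pt "0 0 0 0.2 0 -0.015 0.5" --pt "0 0 0 0.2 0 -0.015 0.5" --pt "0 0 0 0.2 0 -0.015 0.5"

```text
time: 15.65
eef_pos: [531.4, 19.7, 120.3]
eef_rot: [[0.997, -0.004, -0.076], [-0.004, -1.0, 0.001], [-0.076, -0.001, -0.997]]
force: [-9.9, -0.3, 6.3]
gripper_width: 0.222
```

Call:
apply_moves --pt "0 0 0 0.2 0 -0.015 0.5" --pt "0 0 0 0.2 0 -0.015 0.5" --pt "0 0 0 0.2 0 -0.015 0.5"

```text
time: 15.9
eef_pos: [538.7, 19.6, 120.4]
eef_rot: [[0.997, -0.004, -0.074], [-0.004, -1.0, 0.001], [-0.074, -0.001, -0.997]]
force: [-8.8, 0.3, 4.8]
gripper_width: 0.223
```

Run:
```python
from h import *
st();im,d=get_image("scene");np.savez("s1.npz",im=im,d=d);c=im[200:340,200:360,::-1];a=cv2.imread("pics/scene0.png")[200:340,200:360]
cv2.imwrite("pics/s1.png",cv2.resize(np.hstack([a,c]),None,fx=2.5,fy=2.5,interpolation=cv2.INTER_CUBIC))
```

```text
t 15.9 p [538.7   19.64 120.35] head -0.21 pitch 4.22 roll -0.04 F [-8.78  0.26  4.82] T [-0.056  1.077  0.005] g 0.223
```

View pics/s1.png

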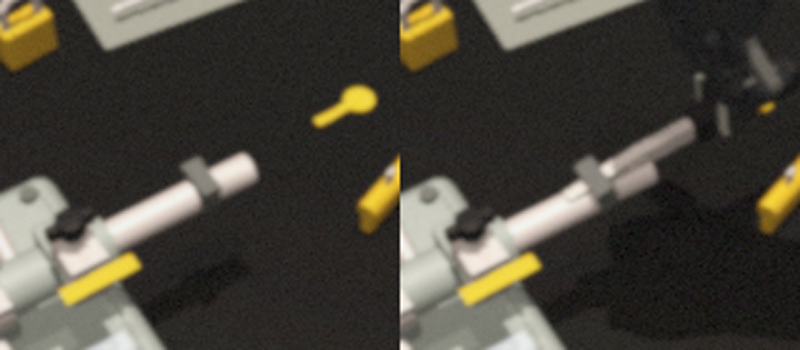

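The right half shows the blade passing under the clip's crown, with the clip (about (592,178)) already raised. I'll keep driving.

Call:
apply_moves --pt "0 0 0 0.2 0 -0.015 0.5" --pt "0 0 0 0.2 0 -0.015 0.5" --pt "0 0 0 0.2 0 -0.015 0.5" --pt "0 0 0 0.2 0 -0.015 0.5" --pt "0 0 0 0.2 0 -0.015 0.5"

```text
time: 16.37
eef_pos: [548.0, 19.7, 120.3]
eef_rot: [[0.997, -0.004, -0.075], [-0.004, -1.0, 0.001], [-0.075, -0.001, -0.997]]
force: [-9.4, 0.3, 5.2]
gripper_width: 0.218
```

Call:
apply_moves --pt "0 0 0 0.2 0 -0.015 0.5" --pt "0 0 0 0.15 0 -0.01 0.5" --pt "0 0 0 0 0 0 0.5" --pt "0 0 0 0 0 0 0.5" --pt "0 0 0 0 0 0 0.5"

```text
time: 16.78
eef_pos: [552.8, 19.6, 120.4]
eef_rot: [[0.997, -0.003, -0.073], [-0.003, -1.0, 0.001], [-0.073, -0.0, -0.997]]
force: [-4.5, 0.7, 2.0]
gripper_width: 0.218
```

Run:
```python
from h import *
st();P=camera_params("wrist");w,wd=get_image("wrist");np.savez("wC.npz",im=w,d=wd,K=P["camera_matrix"],E=P["extrinsics"])
im,d=get_image("scene");np.savez("s2.npz",im=im,d=d);c=cv2.resize(im[220:310,230:330,::-1],None,fx=4,fy=4,interpolation=cv2.INTER_CUBIC)
cv2.imwrite("pics/s2.png",np.hstack([c,w[:360,120:520,::-1]]))
V,U=np.mgrid[:480,:640];Y=back(P,U,V,wd,True)
for v in range(20,150,6):print(v,Y[v,[304,308,312,324,336,340,344],2].round(0),Y[v,324,0].round(0))
```

```text
t 16.78 p [552.84  19.64 120.41] head -0.2 pitch 4.16 roll -0.03 F [-4.53  0.69  1.99] T [ 0.01   0.772 -0.012] g 0.218
20 [115. 115. 123. 120. 121. 115. 114.] 670.0
26 [115. 115. 122. 122. 122. 114. 115.] 667.0
32 [114. 114. 123. 121. 122. 115. 113.] 665.0
38 [114. 116. 125. 123. 123. 116. 113.] 663.0
44 [114. 115. 124. 125. 123. 116. 115.] 660.0
50 [115. 115. 124. 124. 124. 116. 113.] 658.0
56 [114. 115. 124. 124. 124. 116. 115.] 656.0
62 [128. 128. 128. 128. 128. 129. 129.] 653.0
68 [128. 130. 129. 129. 129. 130. 130.] 651.0
74 [130. 130. 130. 129. 130. 130. 130.] 649.0
80 [130. 130. 130. 130. 130. 131. 130.] 647.0
86 [131. 131. 131. 132. 132. 132. 131.] 645.0
92 [131. 132. 131. 131. 131. 132. 131.] 643.0
98 [130. 130. 131. 129. 129. 128. 131.] 641.0
104 [113. 112. 128. 127. 129. 111. 111.] 639.0
110 [112. 113. 128. 128. 128. 112. 112.] 637.0
116 [112. 113. 130. 128. 129. 112. 103.] 635.0
122 [113. 115. 129. 129. 129. 114. 113.] 633.0
128 [113. 116. 130. 130. 131. 115. 115.] 630.0
134 [114. 115. 130. 130. 130. 115. 112.] 628.0
140 [115. 115. 132. 130. 131. 115. 113.] 626.0
146 [115. 115. 131. 131. 132. 115. 113.] 624.0
```

View pics/s2.png

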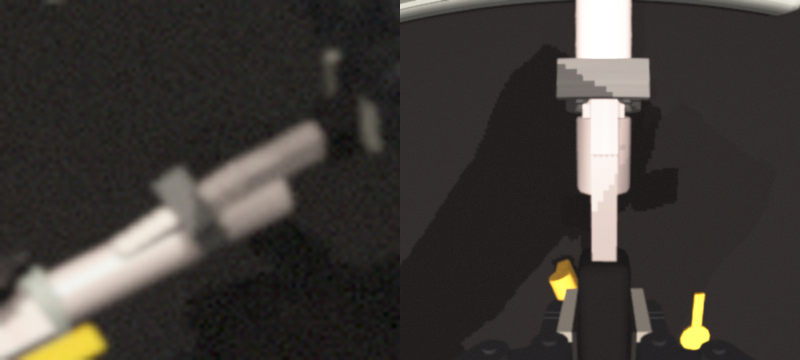

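The scene crop shows the clip raised and tipped back on the blade. The wrist depth gives the crown as about 8 mm up at the front and 4.5 mm at the back, so I'll drive 6 mm further.

Call:
apply_moves --pt "0 0 0 0.2 0 -0.015 0.5" --pt "0 0 0 0.2 0 -0.015 0.5" --pt "0 0 0 0.2 0 -0.015 0.5" --pt "0 0 0 0 0 0 0.5" --pt "0 0 0 0 0 0 0.5" --pt "0 0 0 0 0 0 0.5"

```text
time: 17.38
eef_pos: [559.5, 19.6, 120.6]
eef_rot: [[0.997, -0.003, -0.071], [-0.003, -1.0, 0.0], [-0.071, -0.0, -0.997]]
force: [-4.8, -0.0, 1.0]
gripper_width: 0.217
```

Run:
```python
from h import *
st();P=camera_params("wrist");w,wd=get_image("wrist")
V,U=np.mgrid[:480,:640];Y=back(P,U,V,wd,True)
for v in range(60,150,6):print(v,Y[v,[290,297,304,308,324,340,344,351],2].round(0),Y[v,324,0].round(0))
```

```text
t 17.38 p [559.53  19.57 120.55] head -0.19 pitch 4.08 roll -0.01 F [-4.79 -0.01  1.03] T [0.067 0.629 0.06 ] g 0.217
60 [  1. 111. 115. 115. 125. 115. 112.   2.] 661.0
66 [  1. 111. 115. 116. 124. 116. 113.   2.] 659.0
72 [  2. 112. 113. 116. 127. 115. 114. 109.] 657.0
78 [130. 129. 129. 130. 130. 130. 130. 130.] 654.0
84 [130. 131. 131. 129. 130. 131. 130. 130.] 652.0
90 [131. 133. 132. 132. 131. 132. 132. 131.] 650.0
96 [131. 132. 131. 132. 131. 131. 131. 130.] 648.0
102 [132. 132. 131. 132. 131. 132. 133. 133.] 646.0
108 [132. 132. 133. 133. 133. 133. 133. 132.] 644.0
114 [133. 132. 133. 133. 133. 132. 134. 133.] 642.0
120 [127. 125. 124. 113. 130. 125. 126. 127.] 640.0
126 [116. 112. 113. 112. 130. 112. 111. 116.] 638.0
132 [  0.   0. 112. 113. 131. 111. 105.   2.] 636.0
138 [  1. 107. 113. 116. 131. 115. 113.   1.] 634.0
144 [ -0. 107. 115. 116. 132. 115. 113.   1.] 632.0
```

Call:
apply_moves --pt "0 0 0 -0.2 0 0.013 0.5" --pt "0 0 0 -0.3 0 0.02 0.5" --pt "0 0 0 -0.4 0 0.026 0.5" --pt "0 0 0 -0.5 0 0.033 0.5" --pt "0 0 0 -0.6 0 0.04 0.5" --pt "0 0 0 -0.6 0 0.04 0.5" --pt "0 0 0 -0.6 0 0.04 0.5" --pt "0 0 0 -0.6 0 0.04 0.5" --pt "0 0 0 -0.6 0 0.04 0.5" --pt "0 0 0 -0.6 0 0.04 0.5"

```text
time: 18.27
eef_pos: [509.5, 19.7, 121.1]
eef_rot: [[0.998, -0.003, -0.07], [-0.003, -1.0, 0.0], [-0.07, -0.0, -0.998]]
force: [-0.4, -0.2, -1.1]
gripper_width: 0.222
```

Call:
apply_moves --pt "0 0 0 -0.6 0 0.02 0.5" --pt "0 0 0 -0.6 0 0.02 0.5" --pt "0 0 0 -0.6 0 0.02 0.5" --pt "0 0 0 -0.6 0 0 0.5" --pt "0 0 0 -0.8 0 0 0.5" --pt "0 0 0 -1.0 0 -0.3 0.5" --pt "0 0 0 -1.0 0 -0.8 0.5" --pt "0 0 0 -0.5 0 -1.5 0.5" --pt "0 0 0 0 0 -1.5 0.5" --pt "0 0 0 0 0 -1.0 0.5"

```text
time: 19.1
eef_pos: [456.1, 19.7, 176.9]
eef_rot: [[0.998, -0.004, -0.069], [-0.004, -1.0, 0.001], [-0.069, -0.001, -0.998]]
force: [0.7, 0.1, -1.5]
gripper_width: 0.218
```

Run:
```python
from h import *
st();im,d=get_image("top");P=camera_params("top");V,U=np.mgrid[:480,:640];Y=back(P,U,V,d)
for v in range(176,204,2):print(v,Y[v,306,0].round(0),Y[v,301:312,2].round(0))
im,d=get_image("scene");c=cv2.resize(im[220:310,230:330,::-1],None,fx=5,fy=5,interpolation=cv2.INTER_CUBIC)
cv2.imwrite("pics/s3.png",c)
# the wedge goes back where it lay
plan([((456,-320,150),-5,0,14)],0.5)
```

```text
t 19.1 p [456.13  19.66 176.89] head -0.23 pitch 3.96 roll -0.04 F [ 0.71  0.12 -1.51] T [-0.021 -0.106  0.027] g 0.218
176 656.0 [109. 113. 110. 115. 116. 114. 114. 115. 112.   1.   2.]
178 649.0 [126. 128. 127. 125. 130. 129. 127. 129. 129. 128. 129.]
180 644.0 [132. 128. 129. 129. 130. 132. 129. 131. 130. 132. 127.]
182 640.0 [130. 132. 131. 133. 131. 132. 133. 129. 131. 132. 131.]
184 639.0 [124. 111. 113. 115. 115. 111. 120. 126. 125. 127. 116.]
186 635.0 [108. 108. 114. 117. 116. 108. 109. 110. 109. 117. 116.]
188 630.0 [111. 116. 112. 114. 116. 118. 114. 110.  -1.  -3.   0.]
190 626.0 [109. 111. 116. 115. 115. 114. 115. 109. 111.  -4.  -2.]
192 621.0 [115. 114. 113. 115. 115. 115. 113. 108. 108.  -3.  -1.]
194 617.0 [109. 114. 115. 114. 113. 113. 113. 112. 109.  -2.  -1.]
196 612.0 [111. 117. 114. 116. 114. 116. 115. 110. 110.  -2.  -4.]
198 608.0 [108. 113. 113. 114. 111. 115. 115. 110. 111.  -1.  -3.]
200 604.0 [111. 113. 113. 116. 115. 117. 116. 114. 110.   1.   0.]
202 600.0 [109. 109. 111. 109. 110. 113. 109. 114. 107.  -0.  -2.]
[0.01,0.27,0.34,0.01,2.43,0.19,0.50],[0.01,0.27,0.34,0.02,2.43,0.19,0.50],[0.01,0.27,0.34,0.04,2.43,0.19,0.50],[0.01,0.27,0.34,0.05,2.43,0.19,0.50],[0.01,0.27,0.34,0.07,2.43,0.19,0.50],[0.01,0.27,0.34,0.08,2.43,0.19,0.50],[0.01,0.27,0.34,0.09,2.43,0.19,0.50],[0.01,0.27,0.34,0.11,2.43,0.19,0.50],[0.01,0.27,0.34,0.12,2.43,0.19,0.50],[0.01,0.27,0.34,0.13,2.43,0.19,0.50],
[0.01,0.27,0.34,0.15,2.42,0.19,0.50],[0.01,0.27,0.34,0.16,2.42,0.19,0.50],[0.01,0.27,0.34,0.17,2.42,0.19,0.50],[0.01,0.27,0.34,0.19,2.42,0.19,0.50],#
```

View pics/s3.png

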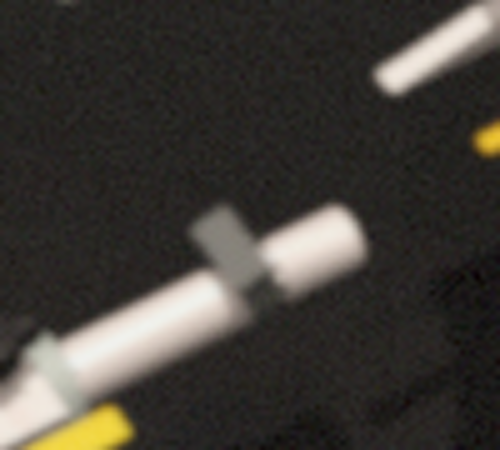

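The clip stays up on the shaft (crown near (230,240), well clear of the shaft top) and the wedge is free. Next I lay the wedge back where it was.

Call:
apply_moves --pt "0 0.25 0.3 0 1.0 0.1 0.5" --pt "0 0.25 0.3 0 2.2 0.2 0.5" --pt "0 0.25 0.3 0.05 2.9 0.2 0.5" --pt "0 0.3 0.4 0.05 2.9 0.2 0.5" --pt "0 0.3 0.4 0.1 2.9 0.2 0.5" --pt "0 0.3 0.4 0.1 2.9 0.2 0.5" --pt "0 0.3 0.4 0.1 2.9 0.2 0.5" --pt "0 0.3 0.4 0.1 2.9 0.2 0.5" --pt "0 0.3 0.4 0.1 2.9 0.2 0.5" --pt "0 0.3 0.4 0.15 2.9 0.2 0.5"

```text
time: 20.03
eef_pos: [453.4, -246.3, 155.4]
eef_rot: [[0.997, -0.069, -0.021], [-0.069, -0.998, -0.001], [-0.021, 0.003, -1.0]]
force: [1.2, -0.9, -0.3]
gripper_width: 0.214
```

Call:
apply_moves --pt "0 0.3 0.4 0.15 2.9 0.2 0.5" --pt "0 0.3 0.4 0.15 2.4 1.0 0.5" --pt "0 0.3 0.4 0.2 1.5 2.0 0.5" --pt "0 0.2 0.1 0.2 0.6 2.0 0.5" --pt "0 0 0 0 0 2.0 0.5" --pt "0 0 0 0 0 1.5 0.5" --pt "0 0 0 0 0 0.5 0.5" --pt "0 0 0 0 0 0 0.5" --pt "0 0 0 0 0 0 0.5" --pt "0 0 0 0 0 0 0.5"

```text
time: 20.87
eef_pos: [455.6, -319.3, 65.1]
eef_rot: [[0.996, -0.091, -0.0], [-0.091, -0.996, -0.004], [0.0, 0.004, -1.0]]
force: [0.6, 0.1, -2.2]
gripper_width: 0.219
```

Run:
```python
from h import *
s=st();plan([((456,-320,10.5),-5,0.1,5)],0.5)
```

```text
t 20.87 p [ 455.64 -319.27   65.12] head -5.21 pitch -0.0 roll 0.2 F [ 0.62  0.11 -2.2 ] T [-0.067  0.056  0.049] g 0.219
[0.04,-0.02,-0.04,0.01,0.01,1.09,0.50],[0.04,-0.02,-0.04,0.01,0.01,1.09,0.50],[0.04,-0.02,-0.04,0.01,0.01,1.09,0.50],[0.04,-0.02,-0.04,0.01,0.01,1.09,0.50],[0.04,-0.02,-0.04,0.01,0.01,1.09,0.50],#
```

Call:
apply_moves --pt "0.2 0 0 0 0 1.3 0.5" --pt "0 0 0 0 0 1.4 0.5" --pt "0 0 0 0 0 1.3 0.5" --pt "0 0 0 0 0 0.9 0.5" --pt "0 0 0 0 0 0.5 0.5" --pt "0 0 0 0 0 0 0.5" --pt "0 0 0 0 0 0 0.5"

```text
time: 21.45
eef_pos: [455.6, -319.1, 10.9]
eef_rot: [[0.996, -0.091, -0.0], [-0.091, -0.996, 0.0], [-0.0, -0.0, -1.0]]
force: [-0.5, -0.1, -0.9]
gripper_width: 0.221
```

Call:
apply_moves --pt "0 0 0 0 0 0.08 0.5" --pt "0 0 0 0 0 0.08 0.5" --pt "0 0 0 0 0 0 0.5" --pt "0 0 0 0 0 0 0.5"

```text
time: 21.78
eef_pos: [455.7, -318.9, 9.2]
eef_rot: [[0.996, -0.09, -0.0], [-0.09, -0.996, 0.0], [-0.0, -0.0, -1.0]]
force: [0.4, 0.8, -1.4]
gripper_width: 0.221
```

Run:
```python
from h import *
st()
```

```text
t 21.78 p [ 455.7  -318.93    9.21] head -5.19 pitch 0.01 roll -0.02 F [ 0.41  0.76 -1.43] T [-0.01   0.005 -0.021] g 0.221
```

Call:
apply_moves --pt "0 0 0 0 0 0.08 0.5" --pt "0 0 0 0 0 0.06 0.5" --pt "0 0 0 0 0 0 0.5" --pt "0 0 0 0 0 0 0.5"

```text
time: 22.12
eef_pos: [455.7, -319.0, 7.7]
eef_rot: [[0.996, -0.091, -0.0], [-0.091, -0.996, 0.0], [-0.0, -0.0, -1.0]]
force: [0.2, 0.6, 2.3]
gripper_width: 0.224
```

Call:
apply_moves --pt "0 0 0 0 0 0 4.2" --pt "0 0 0 0 0 0 4.2" --pt "0 0 0 0 0 0 4.2" --pt "0 0 0 0 0 0 4.2" --pt "0 0 0 0 0 0 4.2" --pt "0 0 0 0 0 -0.5 4.2" --pt "0 0 0 0 0 -1.5 4.2" --pt "0 0 0 0 0 -3.0 4.2" --pt "0 0 0 0 0 -4.0 4.2" --pt "0 0 0 0 0 -4.0 4.2"

```text
time: 22.95
eef_pos: [454.6, -318.7, 138.7]
eef_rot: [[0.996, -0.091, -0.003], [-0.091, -0.996, 0.001], [-0.003, -0.001, -1.0]]
force: [0.9, -0.7, -0.2]
gripper_width: 0.489
```

Call:
apply_moves --pt "0 0 0 0 0 -3.5 4.2" --pt "0 0 0 0 0 -2.0 4.2" --pt "0 0 0 0 0 -0.5 4.2" --pt "0 0 0 0 0 0 4.2"

```text
time: 23.28
eef_pos: [456.2, -319.1, 199.1]
eef_rot: [[0.996, -0.09, 0.002], [-0.09, -0.996, -0.0], [0.002, 0.0, -1.0]]
force: [-0.3, 0.4, -0.1]
gripper_width: 0.489
```

Run:
```python
from h import *
st();w,wd=get_image("wrist");t,_=get_image("top");cv2.imwrite("pics/w5.png",np.hstack([w[:,120:520,::-1],cv2.resize(t[200:330,390:490,::-1],(369,480))]))
plan([((610,19.7,200),0,0,14)],4.2)
```

```text
t 23.28 p [ 456.25 -319.05  199.11] head -5.16 pitch -0.13 roll 0.01 F [-0.25  0.38 -0.13] T [ 0.046  0.053 -0.008] g 0.489
[-0.01,0.00,-0.37,0.88,-2.50,-0.02,4.20],[-0.01,0.00,-0.37,0.90,-2.50,-0.02,4.20],[-0.01,0.00,-0.37,0.91,-2.49,-0.02,4.20],[-0.01,0.00,-0.37,0.93,-2.49,-0.02,4.20],[-0.01,0.00,-0.37,0.95,-2.48,-0.02,4.20],[-0.01,0.00,-0.37,0.96,-2.47,-0.02,4.20],[-0.01,0.00,-0.37,0.98,-2.47,-0.02,4.20],[-0.01,0.00,-0.37,0.99,-2.46,-0.02,4.20],[-0.01,0.00,-0.37,1.01,-2.46,-0.02,4.20],[-0.01,0.00,-0.37,1.03,-2.45,-0.02,4.20],
[-0.01,0.00,-0.37,1.04,-2.44,-0.02,4.20],[-0.01,0.00,-0.37,1.06,-2.44,-0.02,4.20],[-0.01,0.00,-0.37,1.07,-2.43,-0.02,4.20],[-0.01,0.00,-0.37,1.09,-2.42,-0.02,4.20],#
```

View pics/w5.png

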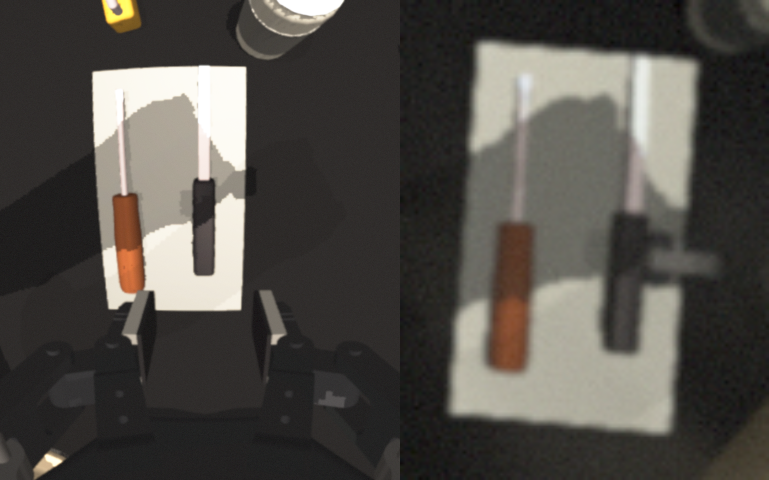

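The wedge lies flat on the mat again beside the screwdriver (handle at (203,226) in the left half). Now to the clip.

Call:
apply_moves --pt "0 0 -0.4 0.5 -1.2 0 4.5" --pt "0 0 -0.4 0.9 -2.5 0 4.5" --pt "0 0 -0.4 1.1 -3.0 0 4.5" --pt "0 0 -0.4 1.1 -3.0 0 4.5" --pt "0 0 -0.4 1.1 -3.0 0 4.5" --pt "0 0 -0.4 1.2 -3.0 0 4.5" --pt "0 0 -0.4 1.2 -3.0 0 4.5" --pt "0 0 -0.4 1.2 -2.9 0 4.5" --pt "0 0 -0.4 1.2 -2.9 0 4.5" --pt "0 0 -0.4 1.2 -2.9 0 4.5"

```text
time: 24.22
eef_pos: [577.9, -48.9, 196.0]
eef_rot: [[1.0, -0.02, -0.003], [-0.02, -1.0, 0.001], [-0.003, -0.001, -1.0]]
force: [0.9, -0.5, -0.1]
gripper_width: 0.526
```

Call:
apply_moves --pt "0 0 -0.4 1.2 -2.9 0 4.5" --pt "0 0 -0.4 1.2 -2.4 0 4.5" --pt "0 0 -0.3 0.6 -1.2 0 4.5" --pt "0 0 0 0 0 0 4.5" --pt "0 0 0 0 0 0 4.5" --pt "0 0 0 0 0 0 4.5"

```text
time: 24.72
eef_pos: [608.1, 11.6, 197.1]
eef_rot: [[1.0, -0.003, -0.002], [-0.003, -1.0, -0.0], [-0.002, 0.0, -1.0]]
force: [-0.0, -1.0, -0.4]
gripper_width: 0.526
```

Run:
```python
from h import *
np.set_printoptions(precision=1,suppress=True)
st();P=camera_params("wrist");w,d=get_image("wrist");st();cv2.imwrite("pics/w6.png",w[:,:,::-1]);np.savez("w6.npz",im=w,d=d,K=P["camera_matrix"],E=P["extrinsics"])
V,U=np.mgrid[:480,:640];Y=back(P,U,V,d,True)
m=(Y[...,2]>124)&(Y[...,2]<138)&(abs(Y[...,0]-645)<20)&(abs(Y[...,1]-20)<25)
q=np.argwhere(m);print(len(q),q.min(0),q.max(0));X=Y[m];print("crown mean",X.mean(0),"min",np.percentile(X,3,0),"max",np.percentile(X,97,0))
c=np.polyfit(X[:,0],X[:,2],1);print("tilt",np.degrees(np.arctan(c[0])))
n=np.flip(q,1).astype(np.float32);print(cv2.minAreaRect(n))
```

```text
t 24.72 p [608.1  11.6 197.1] head -0.2 pitch 0.11 roll 0.02 F [-0.  -1.  -0.4] T [-0. -0. -0.] g 0.526
t 24.77 p [608.2  11.3 197.4] head -0.24 pitch 0.08 roll 0.01 F [ 0.  -0.1 -0.3] T [-0. -0.  0.] g 0.525
1337 [177 283] [201 337]
crown mean [648.4  19.4 131.5] min [642.1   4.5 129. ] max [654.8  34.3 133.9]
tilt -12.766258140549084
((310.0, 189.0), (24.0, 54.0), 90.0)
```

View pics/w6.png

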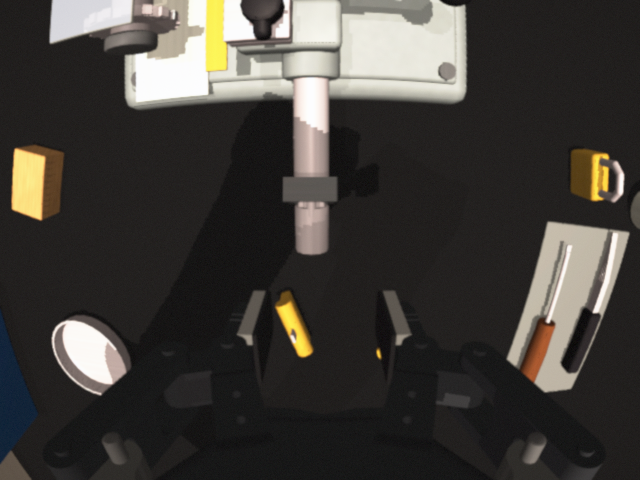

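The wrist view shows the raised clip at (310,189) and its crown centre measures about (648, 19.5, 131). The bare shaft below it is clear for the fingers.

Call:
apply_moves --pt "0 0 0.1 0.8 -0.2 0.3 4.5" --pt "0 0 0.1 1.3 -0.3 0.5 4.5" --pt "0 0 0 1.3 -0.2 0.8 4.5" --pt "0 0 0 0.6 -0.1 0.8 4.5" --pt "0 0 0 0 0 0.8 4.5" --pt "0 0 0 0 0 0 4.5" --pt "0 0 0 0 0 0 4.5" --pt "0 0 0 0 0 0 4.5"

```text
time: 25.43
eef_pos: [648.6, 20.4, 165.6]
eef_rot: [[1.0, -0.006, -0.001], [-0.006, -1.0, 0.0], [-0.001, -0.0, -1.0]]
force: [-0.6, -0.3, 0.4]
gripper_width: 0.529
```

Run:
```python
from h import *
st();plan([((648,19.5,110),0,0,6)],4.5)
```

```text
t 25.43 p [648.59  20.43 165.61] head -0.33 pitch 0.06 roll -0.02 F [-0.62 -0.34  0.4 ] T [ 0.034  0.036 -0.013] g 0.529
[-0.00,0.01,-0.06,-0.01,0.02,0.93,4.50],[-0.00,0.01,-0.06,-0.01,0.02,0.93,4.50],[-0.00,0.01,-0.06,-0.01,0.02,0.93,4.50],[-0.00,0.01,-0.06,-0.01,0.02,0.93,4.50],[-0.00,0.01,-0.06,-0.01,0.02,0.93,4.50],[-0.00,0.01,-0.06,-0.01,0.02,0.93,4.50],#
```

Call:
apply_moves --pt "0 0 -0.2 0 0.05 0.9 4.5" --pt "0 0 -0.1 0 0.05 1.0 4.5" --pt "0 0 0 0 0 1.0 4.5" --pt "0 0 0 0 0 1.0 4.5" --pt "0 0 0 0 0 1.0 4.5" --pt "0 0 0 0 0 0.6 4.5" --pt "0 0 0 0 0 0 4.5" --pt "0 0 0 0 0 0 4.5" --pt "0 0 0 0 0 0 4.5"

```text
time: 26.18
eef_pos: [649.3, 19.7, 110.9]
eef_rot: [[1.0, -0.0, -0.0], [-0.0, -1.0, 0.0], [-0.0, -0.0, -1.0]]
force: [0.4, 0.4, -0.1]
gripper_width: 0.525
```

Call:
apply_moves --pt "0 0 0 0 0 0 2.5" --pt "0 0 0 0 0 0 2.5" --pt "0 0 0 0 0 0 2.5" --pt "0 0 0 0 0 0 2.5" --pt "0 0 0 0 0 0 2.5" --pt "0 0 0 0 0 0 2.5"

```text
time: 26.68
eef_pos: [649.4, 19.8, 111.0]
eef_rot: [[1.0, 0.0, 0.0], [0.0, -1.0, 0.0], [0.0, -0.0, -1.0]]
force: [0.1, -0.0, 2.8]
gripper_width: 0.334
```

Run:
```python
from h import *
st()
```

```text
t 26.68 p [649.38  19.8  110.98] head 0.0 pitch -0.02 roll -0.03 F [ 0.06 -0.03  2.8 ] T [-0.176 -0.046 -0.007] g 0.334
```

Call:
apply_moves --pt "0 0 0 0 0 -0.3 2.0" --pt "0 0 0 0 0 -0.3 2.0" --pt "0 0 0 0 0 -0.3 2.0" --pt "0 0 0 0 0 -0.3 2.0" --pt "0 0 0 0 0 -0.4 2.0"

```text
time: 27.1
eef_pos: [649.2, 20.1, 127.1]
eef_rot: [[1.0, 0.0, -0.0], [0.0, -1.0, 0.001], [-0.0, -0.001, -1.0]]
force: [0.5, -0.1, -0.5]
gripper_width: 0.329
```

Call:
apply_moves --pt "0 0 0 0 0 -0.5 2.0" --pt "0 0 0 0 0 -1.0 2.0" --pt "0 0 0 0 0 -1.5 2.0" --pt "0 0 0 0 0 -2.0 2.0" --pt "0 0 0 0 0 -2.0 2.0" --pt "0 0 0 0 0 -1.0 2.0" --pt "0 0 0 0 0 0 2.0" --pt "0 0 0 0 0 0 2.0"

```text
time: 27.77
eef_pos: [649.2, 20.2, 207.0]
eef_rot: [[1.0, 0.0, 0.0], [0.0, -1.0, 0.001], [0.0, -0.001, -1.0]]
force: [-0.1, 0.5, -1.8]
gripper_width: 0.329
```

Run:
```python
from h import *
np.set_printoptions(precision=1,suppress=True)
st();w,d=get_image("wrist");im,_=get_image("scene");c=cv2.resize(im[180:310,230:360,::-1],(480,480))
cv2.imwrite("pics/w7.png",np.hstack([w[150:,180:480,::-1],cv2.resize(c,(330,330))]))
P=camera_params("top");t,dt=get_image("top");V,U=np.mgrid[:480,:640];Y=back(P,U,V,dt)
k=(abs(U-187)<35)&(abs(V-282)<35)&(t.min(2)>120);print("dish",cv2.minEnclosingCircle(np.argwhere(k)[:,::-1].astype(np.float32)))
plan([((560,80,185),-0,0,6),((424,309,150),0,0,10)],2.0)
```

```text
t 27.77 p [649.2  20.2 207. ] head 0.03 pitch -0.02 roll -0.06 F [-0.1  0.5 -1.8] T [ 0.  -0.  -0.1] g 0.329
dish ((180.5, 282.0), 43.7293815612793)
[-0.01,0.02,0.00,-1.47,-1.00,0.35,2.00],[-0.01,0.02,0.00,-1.47,-1.00,0.35,2.00],[-0.01,0.02,0.00,-1.47,-1.00,0.34,2.00],[-0.01,0.02,0.00,-1.47,-1.00,0.34,2.00],[-0.01,0.02,0.00,-1.47,-1.00,0.34,2.00],[-0.01,0.02,0.00,-1.47,-1.00,0.34,2.00],#
[-0.00,-0.00,-0.00,-1.36,-2.29,0.35,2.00],[-0.00,-0.00,-0.00,-1.36,-2.29,0.35,2.00],[-0.00,-0.00,-0.00,-1.36,-2.29,0.35,2.00],[-0.00,-0.00,-0.00,-1.36,-2.29,0.35,2.00],[-0.00,-0.00,-0.00,-1.36,-2.29,0.35,2.00],[-0.00,-0.00,-0.00,-1.36,-2.29,0.35,2.00],[-0.00,-0.00,-0.00,-1.36,-2.29,0.35,2.00],[-0.00,-0.00,-0.00,-1.36,-2.29,0.35,2.00],[-0.00,-0.00,-0.00,-1.36,-2.29,0.35,2.00],[-0.00,-0.00,-0.00,-1.36,-2.29,0.35,2.00],
#
```

View pics/w7.png

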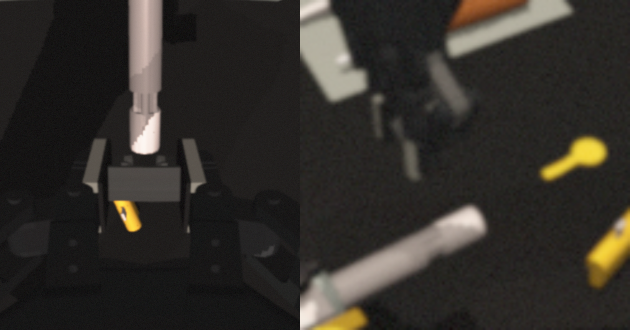

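The clip is gripped by its crown edges, between the pads at (145,183). The shaft in the right half is bare. That was my twelfth picture viewed, so the remaining checks are numeric.

Run:
```python
from h import *
P=camera_params("top");f=np.load("w6.npz");W=dict(camera_matrix=f["K"],extrinsics=f["E"]);im=f["im"]
m=np.zeros((480,640),np.uint8);m[300:410,40:140]=im[300:410,40:140].min(2)>85
n,l,s,c=cv2.connectedComponentsWithStats(m);i=1+s[1:,4].argmax();q=np.argwhere(l==i)[:,::-1]
X=cast(W,q[:,0],q[:,1],24,True)[:,:2];print("dish wrist",s[i],cv2.minEnclosingCircle(X.astype(np.float32)))
plan([((420.5,308.5,190),40,0,14),((420.5,308.5,60),40,0,6)],2.0)
```

```text
dish wrist [  51  319   76   77 3763] ((421.881103515625, 308.91986083984375), 60.29681396484375)
[-0.01,0.01,-2.86,-1.63,-2.06,0.12,2.00],[-0.01,0.01,-2.86,-1.52,-2.14,0.12,2.00],[-0.01,0.01,-2.86,-1.41,-2.21,0.11,2.00],[-0.01,0.01,-2.86,-1.30,-2.28,0.11,2.00],[-0.01,0.01,-2.86,-1.19,-2.34,0.11,2.00],[-0.01,0.01,-2.86,-1.07,-2.40,0.11,2.00],[-0.01,0.01,-2.86,-0.95,-2.45,0.11,2.00],[-0.01,0.01,-2.86,-0.83,-2.49,0.11,2.00],[-0.01,0.01,-2.86,-0.70,-2.53,0.11,2.00],[-0.01,0.01,-2.86,-0.57,-2.56,0.11,2.00],
[-0.01,0.01,-2.86,-0.44,-2.59,0.11,2.00],[-0.01,0.01,-2.86,-0.32,-2.61,0.11,2.00],[-0.01,0.01,-2.86,-0.19,-2.62,0.11,2.00],[-0.01,0.01,-2.86,-0.05,-2.63,0.11,2.00],#
[0.00,0.00,0.00,-0.00,-0.00,2.17,2.00],[0.00,0.00,0.00,-0.00,-0.00,2.17,2.00],[0.00,0.00,0.00,-0.00,-0.00,2.17,2.00],[0.00,0.00,0.00,-0.00,-0.00,2.17,2.00],[0.00,0.00,0.00,-0.00,-0.00,2.17,2.00],[0.00,0.00,0.00,-0.00,-0.00,2.17,2.00],#
```

Both cameras put the dish centre at about (421, 308.7).

Call:
apply_moves --pt "0 0 -2.8 -1.65 -2.05 0.1 2.0" --pt "0 0 -2.8 -1.5 -2.15 0.1 2.0" --pt "0 0 -2.8 -1.4 -2.2 0.1 2.0" --pt "0 0 -2.8 -1.3 -2.3 0.1 2.0" --pt "0 0 -2.8 -1.2 -2.35 0.1 2.0" --pt "0 0 -2.8 -1.05 -2.4 0.1 2.0" --pt "0 0 -2.8 -0.95 -2.45 0.1 2.0" --pt "0 0 -2.8 -0.85 -2.5 0.1 2.0" --pt "0 0 -2.8 -0.7 -2.55 0.1 2.0" --pt "0 0 -2.8 -0.55 -2.55 0.1 2.0"

```text
time: 28.75
eef_pos: [486.0, 227.7, 196.0]
eef_rot: [[0.882, 0.472, -0.002], [0.472, -0.882, -0.0], [-0.002, -0.001, -1.0]]
force: [0.6, 1.0, -0.7]
gripper_width: 0.331
```

Call:
apply_moves --pt "0 0 -2.8 -0.45 -2.6 0.1 2.0" --pt "0 0 -2.8 -0.3 -2.6 0.1 2.0" --pt "0 0 -2.8 -0.2 -2.6 0.1 2.0" --pt "0 0 -2.8 -0.05 -2.6 0.5 2.0" --pt "0 0 0 0 0 2.0 2.0" --pt "0 0 0 0 0 3.0 2.0" --pt "0 0 0 0 0 3.0 2.0" --pt "0 0 0 0 0 2.5 2.0" --pt "0 0 0 0 0 1.5 2.0" --pt "0 0 0 0 0 0 2.0"

```text
time: 29.58
eef_pos: [421.8, 308.6, 65.6]
eef_rot: [[0.775, 0.632, -0.005], [0.632, -0.775, -0.003], [-0.006, -0.0, -1.0]]
force: [-0.6, -0.2, -0.3]
gripper_width: 0.328
```

Call:
apply_moves --pt "0 0 0 0 0 0 2.0" --pt "0 0 0 0 0 0 2.0"

```text
time: 29.75
eef_pos: [423.6, 309.7, 69.3]
eef_rot: [[0.775, 0.632, -0.0], [0.632, -0.775, 0.0], [-0.0, -0.0, -1.0]]
force: [0.4, 0.6, -0.6]
gripper_width: 0.331
```

Run:
```python
from h import *
st();plan([((421,308.5,14),40,0,5)],2.0)
```

```text
t 29.75 p [423.63 309.68  69.3 ] head 39.18 pitch 0.0 roll -0.03 F [ 0.44  0.56 -0.57] T [-0.012 -0.029  0.056] g 0.331
[-0.01,0.00,-0.16,-0.06,-0.01,1.11,2.00],[-0.01,0.00,-0.16,-0.06,-0.01,1.11,2.00],[-0.01,0.00,-0.16,-0.06,-0.01,1.11,2.00],[-0.01,0.00,-0.16,-0.06,-0.02,1.11,2.00],[-0.01,0.00,-0.16,-0.06,-0.02,1.11,2.00],#
```

Call:
apply_moves --pt "0 0 0 -0.1 0 1.0 2.0" --pt "0 0 0 -0.1 0 1.3 2.0" --pt "0 0 0 -0.1 0 1.2 2.0" --pt "0 0 0 0 0 0.9 2.0" --pt "0 0 0 0 0 0.5 2.0" --pt "0 0 0 0 0 0.3 2.0" --pt "0 0 0 0 0 0 2.0" --pt "0 0 0 0 0 0 2.0" --pt "0 0 0 0 0 0 2.0"

```text
time: 30.5
eef_pos: [421.2, 308.2, 17.3]
eef_rot: [[0.775, 0.632, 0.0], [0.632, -0.775, 0.001], [0.001, -0.001, -1.0]]
force: [0.5, 0.3, -0.9]
gripper_width: 0.331
```

Call:
apply_moves --pt "0 0 0 0 0 0.1 2.0" --pt "0 0 0 0 0 0.1 2.0" --pt "0 0 0 0 0 0 2.0"

```text
time: 30.75
eef_pos: [421.0, 308.1, 15.0]
eef_rot: [[0.775, 0.632, -0.0], [0.632, -0.775, 0.001], [0.0, -0.001, -1.0]]
force: [-0.1, 0.5, -0.7]
gripper_width: 0.329
```

Call:
apply_moves --pt "0 0 0 0 0 0.1 2.0" --pt "0 0 0 0 0 0.1 2.0" --pt "0 0 0 0 0 0 2.0"

```text
time: 31.0
eef_pos: [420.9, 308.0, 12.7]
eef_rot: [[0.775, 0.632, -0.001], [0.632, -0.775, 0.0], [-0.0, -0.001, -1.0]]
force: [0.0, 0.1, 0.0]
gripper_width: 0.334
```

Call:
apply_moves --pt "0 0 0 0 0 0.1 2.0" --pt "0 0 0 0 0 0.1 2.0" --pt "0 0 0 0 0 0 2.0"

```text
time: 31.25
eef_pos: [420.9, 307.9, 10.7]
eef_rot: [[0.775, 0.632, -0.001], [0.632, -0.775, 0.0], [-0.0, -0.001, -1.0]]
force: [0.1, -0.8, -0.3]
gripper_width: 0.334
```

Now within about a millimetre of the dish floor, so I release and rise.

Call:
apply_moves --pt "0 0 0 0 0 0 3.6" --pt "0 0 0 0 0 0 4.0" --pt "0 0 0 0 0 0 4.3" --pt "0 0 0 0 0 0 4.3" --pt "0 0 0 0 0 0 4.3" --pt "0 0 0 0 0 -0.5 4.3" --pt "0 0 0 0 0 -1.0 4.3" --pt "0 0 0 0 0 -2.5 4.3" --pt "0 0 0 0 0 -4.0 4.3" --pt "0 0 0 0 0 -4.0 4.3"

```text
time: 32.08
eef_pos: [420.3, 307.1, 132.4]
eef_rot: [[0.775, 0.631, -0.002], [0.631, -0.775, -0.001], [-0.003, -0.001, -1.0]]
force: [0.3, 0.5, 0.0]
gripper_width: 0.502
```

Call:
apply_moves --pt "0 0 0 0 0 -3.0 4.3" --pt "0 0 0 0 0 -1.5 4.3" --pt "0 0 0 0 0 0 4.3" --pt "0 0 0 0 0 0 4.3"

```text
time: 32.42
eef_pos: [420.9, 308.5, 177.2]
eef_rot: [[0.774, 0.633, 0.001], [0.633, -0.774, 0.003], [0.002, -0.002, -1.0]]
force: [-0.8, 0.6, 0.6]
gripper_width: 0.504
```

Run:
```python
from h import *
np.set_printoptions(precision=1,suppress=True)
st();P=camera_params("wrist");w,d=get_image("wrist");V,U=np.mgrid[:480,:640];Y=back(P,U,V,d,True)
r=np.hypot(Y[...,0]-421,Y[...,1]-308.5);k=(r<40)&(w.max(2)<110)&(Y[...,2]>-5)&(Y[...,2]<60)
X=Y[k];print("dark in dish",k.sum(),X.mean(0),np.percentile(X,5,0),np.percentile(X,95,0))
k=(r<40)&(Y[...,2]<60);print("floor z",np.percentile(Y[k][:,2],[10,50]))
k=(r<70)&(Y[...,2]<60)&(Y[...,2]>18);print("rim/tops",k.sum())
k=(abs(U-323)<30)&(Y[...,2]>70)&(d>0);print("high between pads",k.sum())
P=camera_params("top");t,dt=get_image("top");V,U=np.mgrid[:480,:640];Z=back(P,U,V,dt)
print("shaft z",Z[178:186:2,303:310,2].max(1))
o=np.load("top0.npz")["im"].astype(int);D=np.abs(cv2.GaussianBlur(t,(5,5),0).astype(int)-cv2.GaussianBlur(o.astype(np.uint8),(5,5),0)).sum(2)
n,l,s,c=cv2.connectedComponentsWithStats((D>90).astype(np.uint8))
for i in range(1,n):
    if s[i,4]>15:print(s[i],c[i])
```

```text
t 32.42 p [420.9 308.5 177.2] head 39.25 pitch -0.13 roll -0.09 F [-0.8  0.6  0.6] T [-0. -0. -0.] g 0.504
dark in dish 533 [416.2 301.8  28.2] [405.8 291.5  16.1] [426.6 312.7  30.9]
floor z [3.3 4.3]
rim/tops 3001
high between pads 4018
shaft z [117.6 117.3 115.9 115.1]
[297 181   4   6  18] [298.3 183.5]
[301 180   9  10  71] [305.4 184.3]
[ 151  257   52   51 1747] [181.8 281. ]
[   0  262  106  103 5334] [ 59.7 310.2]
[ 101  269   35   54 1128] [119.6 294.1]
[ 45 283   5   5  21] [ 46.9 285.2]
[  0 308   6   8  38] [  2.2 311.4]
[ 13 310   7   7  35] [ 15.7 313.1]
[ 24 312   9   7  50] [ 28. 315.]
[  0 323   4   8  27] [  1.3 326.6]
[  8 324  10  10  73] [ 12.1 328.3]
[ 38 330   5   4  18] [ 40.2 331.5]
[  6 340   9   8  59] [ 10.2 343.7]
[ 21 342   7   8  46] [ 24.  345.5]
[   0  349   66   96 3300] [ 26.9 385.8]
[272 441   7   7  20] [275.1 443.6]
[263 444  11  13  57] [267.5 450.4]
```

```bash
python3 -c "
from h import *
st();print(close_job())"
```

```text
t 32.52 p [420.36 307.86 175.52] head 39.23 pitch 0.05 roll -0.06 F [ 0.02  0.38 -0.19] T [0.061 0.049 0.063] g 0.504
the job is handed in; nothing more can be done
None
```

The clip is off the guide shaft and in the steel parts dish, and the wedge is back on the mat. I handed the job in at about 32.5 s.

- **Freeing the clip:** I felt for the shaft with the wedge and pitched it 4° nose-down to cancel a blade bend of about 3°. Then I drove it under the crown until the crown was up about 8 mm. The highest push I read was about 11 N, a little under the 12 to 20 N you gave. When I pulled the wedge out, the clip stayed up by itself.
- **Wedge and clip:** I laid the wedge back where it came from. Then I lifted the clip off by its crown edges and lowered it into the dish almost to the floor before letting go.

**Last checks:**
- **Clip:** it shows in the dish near (416, 302), with its top about 30 mm up, standing slightly off centre.
- **Shaft:** at the clip's seat the height reads 115–118 mm, so it is bare.
- **Other things on the bench:** comparing the top camera's first and last pictures, nothing else changed except the arm and its shadow. The wedge's spot on the mat showed no change either.
- **Robot:** the gripper is open, well clear of everything, and reads no force.

No check failed or disagreed. These last checks came from depth and colour readings, because I had used all 12 picture views.

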